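# Gauge the fired figurines

## Robot

A 6-joint arm with a two-finger parallel gripper is mounted at the origin on the work surface. World frame = base frame: x ahead of the robot, y to its left, z up, the work surface at z = 0. Lengths are in m, angles in degrees, forces in N, time in s.
With the tool pointing down it reaches from about 0.3 to 0.75 m from the base axis. Payload 8.5 kg.
Tool frame: the origin (TCP) lies midway between the tips of the shut fingers; the grasp point (between the pads) lies 19 mm behind it; x points along the fingers, y is the direction in which the jaws open and shut, and the axes are right-handed (so a half turn about x gives the same grasp; the last joint's range is limited). The gripper opens to 88 mm and grips with 3 to 60 N. Pads are 18 mm wide; open, the fingers measure 123 mm over their backs; the gripper's body (75 mm by 187 mm) begins 45 mm behind the grasp point.
Start: joints at [51.893, 21.807, 74.336, -0, 83.858, -12.336], TCP at [0.239, 0.495, 0.239] pointing down, gripper open.
Joint ranges: [-178.18, 178.18], [-50.72, 133.34], [12.68, 142.11], [-81.47, 261.47], [9.98, 163.14], [-165.26, 165.26]. Speed limits (degrees/s): [136.94, 136.94, 180, 180, 180, 180].

## Interface

Orientations are given as a 3x3 rotation matrix whose columns are the frame's x, y, z axes.
In Python, from cell import arm gives the robot as it stands.
- The arm moves only by the shell command python3 -m inch 'ROWS' [FORCE]. ROWS is JSON, a list of rows, each a list of 7 numbers: the shift along the tool's x, y, z in m, then the turn, a rotation vector about the tool's x, y, z in rad, then the closure, from -1 (fully open) to 1 (shut). In form: [[dx, dy, dz, rx, ry, rz, jaw], ...]. A call has 1 to 8 rows; each row is the pose to reach, as a shift and turn from the pose commanded when the call began, along the tool's axes at that moment; what a row does not reach only later rows make up. A row lasts 1/10 s, in which the tool goes at most 50 mm and 8.59 degrees, less where a joint would pass 70% of its speed; a pose out of reach is approached as far as the arm can. A call with a gripper value outside its range is refused whole. The fingers move at their own pace and stop on an object; FORCE is the grip in N (left out, the last holds). Time passes only in rows, so rows that repeat a pose let the fingers close. It gives the time, the measured TCP pose, the force and the opening at its end, in the units of the state.
- arm.observe(): the state, without advancing time (a new reading comes with each control period).
- arm.capture(name): name is "scene" or "top" or "wrist"; returns the picture (384x512x3 uint8, red, green, blue); there is no depth.
- arm.get_calibration(name): a dict with "fx", "fy", "cx", "cy" (pixels), "world_from_camera" (4x4, takes a point from camera to world coordinates). Camera axes: x right, y up, looking along -z (the intrinsics and any distortion apply to the point x, -y, -z); pixel columns grow to the right and rows downward; lengths in m; the calibration is good to about 2 mm. A picture is of the moment at which its call begins: read the wrist's pose just before it. get_calibration takes no time and is no camera call; for the wrist camera it gives the pose at the moment of the call.
- arm.hand_in(): hands the job in, once; it reports no verdict.
The state is a dict: "time": time; "joint_positions": joint angles; "joint_vel": joint speeds; "effort": joint torques, N m; "tool_pos": TCP position; "tcp_rot": TCP orientation; "wrist_force": force on the tool from outside, world axes, zero at the start; "ft_torque": the same for the moment, N m; "gripper_width": finger opening in m.
Only numpy, scipy, OpenCV 4.12 (cv2) and the standard library are available. Lean on these libraries where they do the work, as an engineer would, in place of code of your own. Each camera call takes 0.05 s, during which the arm holds its last target. There are 200 camera calls.

## Task

Check the feet of the terracotta figurines on the wooden board in the caliper gauge, one after another from the narrowest foot to the widest: stand each upright between jaw and anvil, roll the thumbwheel with a fingertip until the jaw presses the width of its foot firmly against the anvil, roll the jaw back and stand the figurine upright on the floor of the shallow tray, well inside its rim. When all are in the tray, wind the jaw fully shut; move the jaw only by its thumbwheel, never by pushing it, and leave the mould, jar and brush alone.

Things in the scene. Friction and masses are not known exactly. Their poses are not given: they have to be found in the camera images.
- bear: small terracotta figurine, sitting bear: round head, two round ears, 84 mm high, 160 g; may be absent. Rectangular foot 64 mm long (own x, the way it looks), 36 mm wide (own y), 18 mm high; above it the body, 26 mm thick (y), 36 mm long (x), up to 62 mm over the underside, then the head. Grip the body across its thickness, 24 to 60 mm up. Origin: centre of the foot's underside; z up.
- horse: small terracotta figurine, standing horse: raised neck, tail, 93 mm high, 160 g; may be absent. Rectangular foot 64 mm long (own x, the way it looks), 42 mm wide (own y), 18 mm high; above it the body, 26 mm thick (y), 48 mm long (x), up to 62 mm over the underside, then the head. Grip the body across its thickness, 24 to 60 mm up. Origin: centre of the foot's underside; z up.
- owl: small terracotta figurine, owl: narrow body, big head with two tufts, 88 mm high, 160 g; may be absent. Rectangular foot 64 mm long (own x, the way it looks), 48 mm wide (own y), 18 mm high; above it the body, 26 mm thick (y), 30 mm long (x), up to 62 mm over the underside, then the head. Grip the body across its thickness, 24 to 60 mm up. Origin: centre of the foot's underside; z up.
- elephant: small terracotta figurine, standing elephant: flat ears, hanging trunk, 76 mm high, 160 g; may be absent. Rectangular foot 64 mm long (own x, the way it looks), 54 mm wide (own y), 18 mm high; above it the body, 26 mm thick (y), 50 mm long (x), up to 62 mm over the underside, then the head. Grip the body across its thickness, 24 to 60 mm up. Origin: centre of the foot's underside; z up.
- board: wooden ware board, fixed, 230 (x) x 220 (y) x 12 mm, where the figurines stand at the start. Origin: centre of its underside. Board and tray may change sides.
- tray: shallow plastic tray with a low rim, fixed, 230 (x) x 220 (y) x 18 mm outside, walls and floor 5 mm thick, empty at the start. Origin: centre of its underside.
- gauge: bench caliper gauge, fixed. Base plate 110 (x) x 230 (y) x 10 mm; origin: centre of its underside. Fixed anvil at its +y end, thumbwheel in a grey housing at its -y end, a jaw sliding along y between them. Anvil and jaw are 60 mm long (x) and reach 16 mm over the base plate, lower than the figurines' feet: fingers holding a figurine's body pass over them.
- anvil_face (a point): point on the gauge: middle of the anvil's measuring face, on the top of the base plate (10 mm above the table); at y = +75 mm, x = 0 in the gauge's frame. The face looks to the gauge's -y. Axes as the gauge's.
- jaw: the gauge's sliding steel jaw, 60 (x) x 14 (y) mm. Its origin lies in the plane of its measuring face (which looks to the gauge's +y), x = 0, at table height; axes as the gauge's. To be moved by the wheel only, never pushed by the robot.
- slide (a joint): gap between jaw and anvil in m: 0 shut, 0.072 fully open. It stays where it is left. Driven by the wheel, 20 mm of gap per radian.
- wheel_top (a point): top of the thumbwheel's exposed edge at rest, 52 mm above the table, at x = 0, y = -80 mm in the gauge's frame, axes as the gauge's. Ribbed rubber-tyred wheel, radius 20 mm, 12 mm thick, axis along the gauge's x; only its top 8 mm shows above the housing (32 mm in x, 62 mm in y, 44 mm high), so roll it by pressing a fingertip on it and dragging along the gauge's y.
- wheel (a joint): angle of the thumbwheel in rad, 0 with the jaw shut, growing as it opens. Dragging its top to the gauge's +y (toward the anvil) closes the jaw, to -y opens it; 20 mm of drag = 1 rad = 20 mm of jaw. Pressed with 8 to 15 N it follows the finger. When the jaw is stopped the finger slips and the jaw presses with about a third of that force: 10 N or more for firm contact.
- mould: bystander: white plaster press mould with a flower relief, 100 x 100 x 25 mm. Origin: centre of its underside.
- jar: bystander: closed clear jar with a white cap, 60 mm across, 75 mm high. Origin: centre of its underside.
- brush: bystander: brush lying on the table beyond the gauge. Origin: under its middle.
There are look-alikes about, which are no part of the job. What is shaped like the bear but blue is not meant.

How it is judged:
By the outcome, as a careful person would: the job done as asked, in the order asked, and still so for the second after the job is handed in, with the robot touching nothing.
Of bear, horse, owl, elephant only 2 to 3 are there at a start; the rules pass over those that are not, and their reading is None.
At some moment in a run one of bear, horse, owl, elephant may be knocked a few centimetres aside while the robot is not near it.
It also fails if it takes over 210 s, if anything falls off the work surface, if the arm or the gripper's body presses on something with over 40 N, if the wrist force passes 120 N, or if a joint passes its speed limit or range.

## Working session

There is one attempt and no reset: what is moved stays moved. The work goes in short steps, Python scripts to look and compute and a shell command to move; the robot and the scene stay as the last step left them, time stands still between calls to the robot, and variables do not carry over. Pictures are saved under pics/ and viewed, about 12 in all and at most 16, crops included, and the job is handed in when it is done.

```bash
ls; mkdir -p pics; python3 - <<'E'
from cell import arm
import cv2,numpy as np
np.set_printoptions(precision=4,suppress=True)
s=arm.observe(); print(s)
for n in("scene","top","wrist"):
    im=arm.capture(n); cv2.imwrite(f"pics/{n}0.png",im[...,::-1]); c=arm.get_calibration(n); print(n,c)
E
```

```text
pics
{'time': 0.0, 'joint_positions': array([ 51.8926,  21.8404,  74.3844,  -0.001 ,  83.8581, -12.3368]), 'joint_vel': array([-0.0704, -0.0326, -0.0489, -0.0841,  0.0443,  0.0278]), 'effort': array([  0.0019, -43.7935, -22.4552,   0.0715,   0.0354,  -0.0001]), 'tool_pos': array([0.239 , 0.4951, 0.2381]), 'tcp_rot': array([[-0.0009,  0.4348,  0.9005],
       [-0.0011,  0.9005, -0.4348],
       [-1.    , -0.0014, -0.0003]]), 'wrist_force': array([-0.2926,  0.2966,  0.0773]), 'ft_torque': array([-0.0023,  0.037 , -0.0036]), 'gripper_width': 0.08813150163774668}
scene {'fx': 408.4639442120242, 'fy': 408.4639442120242, 'cx': 257.6878053093337, 'cy': 195.55811490680185, 'world_from_camera': array([[-0.8489, -0.3073,  0.4301,  1.0115],
       [ 0.5285, -0.5079,  0.6802,  0.7915],
       [ 0.0094,  0.8047,  0.5935,  0.7756],
       [ 0.    ,  0.    ,  0.    ,  1.    ]])}
top {'fx': 467.55167031551446, 'fy': 467.55167031551446, 'cx': 249.0733588295834, 'cy': 191.48749964640527, 'world_from_camera': array([[ 0.0042,  0.9831, -0.1829,  0.3017],
       [-1.    ,  0.0025, -0.0095, -0.0312],
       [-0.0089,  0.1829,  0.9831,  1.1363],
       [ 0.    ,  0.    ,  0.    ,  1.    ]])}
wrist {'fx': 334.1715920888433, 'fy': 334.1715920888433, 'cx': 263.1038349687336, 'cy': 189.86367135824383, 'world_from_camera': array([[ 0.4339, -0.8652, -0.2514,  0.1742],
       [ 0.901 ,  0.4166,  0.1214,  0.5259],
       [-0.0003, -0.2792,  0.9602,  0.3848],
       [ 0.    ,  0.    ,  0.    ,  1.    ]])}
```

View pics/top0.png

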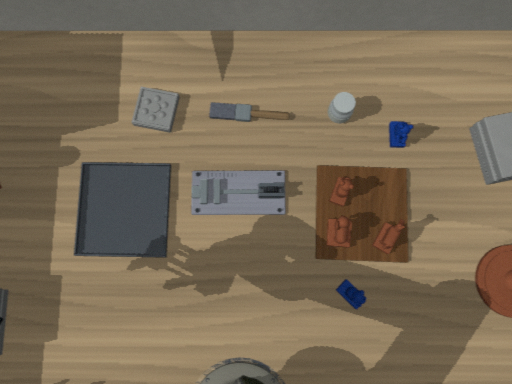

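View pics/scene0.png

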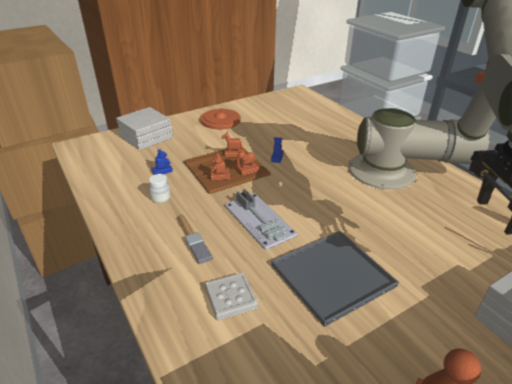

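The top view shows the tray at (124,210), the gauge at (238,192) with its anvil left (+y), and the board at (362,213). Three terracotta figures stand at (342,190), (340,232) and (390,237). Look-alikes are the blue bears at (399,133) and (351,294), and the red dish at (510,280). I'll check the choice with a close crop.

```bash
cat > h.py <<'E'
from cell import arm
import cv2,numpy as np
np.set_printoptions(precision=4,suppress=True)
def ray(n,u,v,z,c=None):
    c=c or arm.get_calibration(n); M=c["world_from_camera"]
    d=M[:3,:3]@np.array([(u-c["cx"])/c["fx"],-(v-c["cy"])/c["fy"],-1]); o=M[:3,3]
    return o+d*(z-o[2])/d[2]
def proj(n,p,c=None):
    c=c or arm.get_calibration(n); M=c["world_from_camera"]
    q=M[:3,:3].T@(np.array(p)-M[:3,3]); return np.array([c["cx"]+c["fx"]*q[0]/-q[2], c["cy"]-c["fy"]*q[1]/-q[2]])
def crop(im,x0,y0,w,h,k): return cv2.resize(im[y0:y0+h,x0:x0+w],None,fx=k,fy=k,interpolation=cv2.INTER_CUBIC)
def st():
    s=arm.observe(); print(round(s["time"],2),s["tool_pos"],s["wrist_force"],s["gripper_width"]); return s
E
python3 - <<'E'
from h import *
a=cv2.imread("pics/top0.png"); b=cv2.imread("pics/scene0.png")
A=crop(a,310,155,105,115,5); B=crop(b,180,125,100,70,5); C=crop(a,185,160,105,60,5)
o=np.zeros((600,800,3),np.uint8)
A=cv2.resize(A,(300*105//115*1+126,440+0)) if 0 else crop(a,312,160,100,108,4)
B=crop(b,182,128,90,65,4.4); C=crop(a,186,165,104,54,4)
o[:A.shape[0],:A.shape[1]]=A; o[:B.shape[0],400:400+B.shape[1]]=B; o[300:300+C.shape[0],:][:,400:400+C.shape[1]]=C[:,:400] if C.shape[1]>400 else C
cv2.imwrite("pics/c1.png",o)
for n,u,v,z in[("tray",124,210,.018),("board",362,213,.012),("gauge",238.5,192,.01)]: print(n,ray("top",u,v,z))
for uv in [(192,170),(285,170),(285,215),(192,215)]: print(ray("top",*uv,.01))
for uv in [(80,163),(171,163),(168,256),(76,256)]: print(ray("top",*uv,.018))
E
```

```text
tray [0.4634 0.2823 0.018 ]
board [ 0.4586 -0.2938  0.012 ]
gauge [0.5099 0.0056 0.01  ]
[0.565  0.1212 0.01  ]
[ 0.5655 -0.1088  0.01  ]
[ 0.4535 -0.1077  0.01  ]
[0.4528 0.1182 0.01  ]
[0.5803 0.3974 0.018 ]
[0.5807 0.1724 0.018 ]
[0.3534 0.1716 0.018 ]
[0.3526 0.3909 0.018 ]
```

View pics/c1.png

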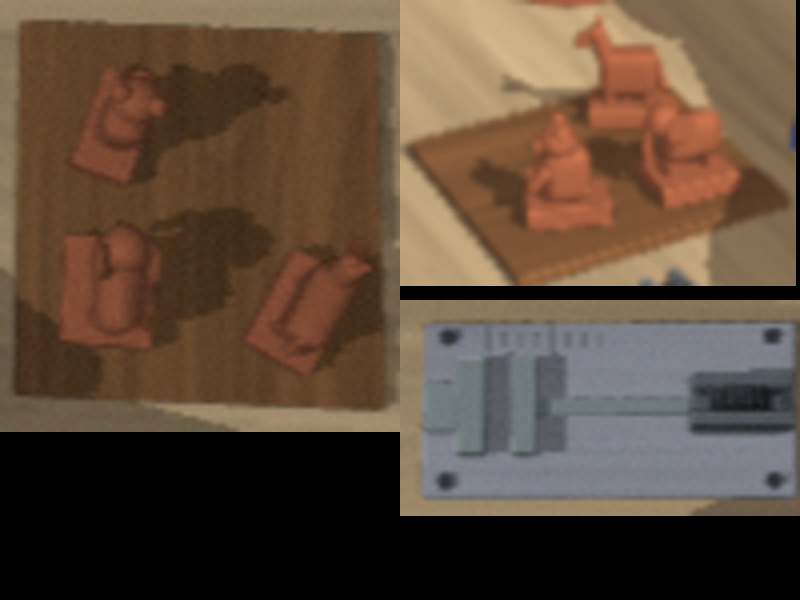

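Bear is at top left (narrow foot), elephant at bottom left (wide foot) and horse at bottom right. The owl is absent, so the order is bear, horse, elephant. The gap now reads about 15 mm. I'll move above the gauge for a close look.

```bash
R='[0.02,-0.186,0.229,-0.45,0,0,0.0]'; python3 -m inch '[[0.02,-0.186,0.229,-0.45,0,0,1],[0.02,-0.186,0.229,-0.45,0,0,1],[0.02,-0.186,0.229,-0.45,0,0,1],[0.02,-0.186,0.229,-0.45,0,0,1],[0.02,-0.186,0.229,-0.45,0,0,1],[0.02,-0.186,0.229,-0.45,0,0,1],[0.02,-0.186,0.229,-0.45,0,0,1],[0.02,-0.186,0.229,-0.45,0,0,1]]' 40
python3 -m inch '[[0.02,-0.267,0.125,0,0,0,1],[0.02,-0.267,0.125,0,0,0,1],[0.02,-0.267,0.125,0,0,0,1],[0.02,-0.267,0.125,0,0,0,1],[0.02,-0.267,0.125,0,0,0,1],[0.02,-0.267,0.125,0,0,0,1],[0.02,-0.267,0.125,0,0,0,1],[0.02,-0.267,0.125,0,0,0,1]]'
python3 - <<'E'
from h import *
s=st(); print(s["tcp_rot"]); c=arm.get_calibration("wrist"); im=arm.capture("wrist")[...,::-1]; cv2.imwrite("pics/w1.png",im)
import pickle; pickle.dump(c,open("pics/w1.pkl","wb")); print(c)
E
```

```text
time: 0.95
tool_pos: [0.3649, 0.2272, 0.2186]
tcp_rot: [[-0.0, 0.003, 1.0], [0.0, 1.0, -0.003], [-1.0, 0.0, -0.0]]
wrist_force: [0.1, -0.1, 0.4]
gripper_width: 0.026
time: 1.75
tool_pos: [0.4897, -0.0376, 0.1984]
tcp_rot: [[-0.001, -0.0, 1.0], [0.001, 1.0, 0.0], [-1.0, 0.001, -0.001]]
wrist_force: [-0.2, 1.0, 0.3]
gripper_width: 0.001
1.75 [ 0.4897 -0.0376  0.1984] [-0.1895  0.9964  0.2545] 0.0010411076304717012
[[-0.0009 -0.0005  1.    ]
 [ 0.0009  1.      0.0005]
 [-1.      0.0009 -0.0009]]
{'fx': 334.1715920888433, 'fy': 334.1715920888433, 'cx': 263.1038349687336, 'cy': 189.86367135824383, 'world_from_camera': array([[-0.0015, -0.9603, -0.2788,  0.4177],
       [ 1.    , -0.001 , -0.0019, -0.0383],
       [ 0.0016, -0.2788,  0.9603,  0.345 ],
       [ 0.    ,  0.    ,  0.    ,  1.    ]])}
```

View pics/w1.png

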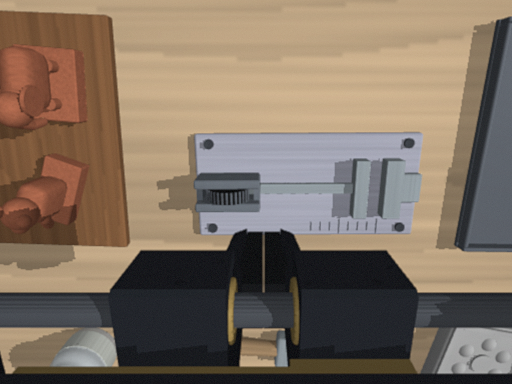

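The wrist view (image up = toward the robot, right = +y) shows the gauge plate with corners (195,134), (421,133), (411,234) and (203,234). The wheel is at (229,191), the jaw face at x≈369 and the anvil face at x≈383. Elephant and bear are on the board at left.

```bash
python3 - <<'E'
from h import *
import pickle; c=pickle.load(open("pics/w1.pkl","rb"))
P=[ray("wrist",u,v,.01,c) for u,v in [(195,134),(421,133),(411,234),(203,234)]]
print(np.array(P),np.mean(P,0))
print("wheel",ray("wrist",229,191,.052,c)); print("wheel44 housing",ray("wrist",196,175,.044,c),ray("wrist",259,175,.044,c),ray("wrist",196,210,.044,c))
for u,v in[(369.5,160),(369.5,218),(385,160),(382,218),(400,218)]: print(ray("wrist",u,v,.026,c))
E
```

```text
[[ 0.4571 -0.1055  0.01  ]
 [ 0.4559  0.1194  0.01  ]
 [ 0.5647  0.123   0.01  ]
 [ 0.5649 -0.1028  0.01  ]] [0.5107 0.0085 0.01  ]
wheel [ 0.5039 -0.0689  0.052 ]
wheel44 housing [ 0.4908 -0.0999  0.044 ] [ 0.4908 -0.0416  0.044 ] [ 0.5252 -0.1018  0.044 ]
[0.4801 0.0654 0.026 ]
[0.5401 0.0708 0.026 ]
[0.48   0.0804 0.026 ]
[0.5401 0.0835 0.026 ]
[0.54   0.1019 0.026 ]
```

```bash
python3 -m inch '[[0.05,-0.022,0.02,0,0,0,1],[0.1,-0.022,0.02,0,0,0,1],[0.136,-0.022,0.02,0,0,0,1],[0.14,-0.022,0.02,0,0,0,1],[0.14,-0.022,0.02,0,0,0,1]]'
python3 -m inch '[[0.004,0,0,0,0,0,1],[0.006,0,0,0,0,0,1],[0.006,0,0,0,0,0,1],[0.006,0,0,0,0,0,1]]'
python3 -m inch '[[0.001,0,0,0,0,0,1],[0.001,0,0,0,0,0,1]]'
```

```text
time: 2.3
tool_pos: [0.5095, -0.0593, 0.0594]
tcp_rot: [[-0.001, -0.002, 1.0], [0.0, 1.0, 0.002], [-1.0, 0.0, -0.001]]
wrist_force: [-0.2, 0.2, 0.3]
gripper_width: 0.0
time: 2.7
tool_pos: [0.5098, -0.0608, 0.0535]
tcp_rot: [[0.001, -0.0, 1.0], [-0.0, 1.0, 0.0], [-1.0, -0.0, 0.001]]
wrist_force: [0.7, -0.2, 0.2]
gripper_width: 0.0002
time: 2.9
tool_pos: [0.5098, -0.0609, 0.0521]
tcp_rot: [[0.001, -0.0, 1.0], [-0.0, 1.0, 0.0], [-1.0, -0.0, 0.001]]
wrist_force: [0.0, 0.3, 2.7]
gripper_width: 0.0004
```

```bash
python3 -m inch '[[0.001,0,0,0,0,0,1],[0.001,0,0,0,0,0,1]]';python3 -m inch '[[0.001,0,0,0,0,0,1],[0.001,0,0,0,0,0,1]]'
```

```text
time: 3.1
tool_pos: [0.5099, -0.0608, 0.0517]
tcp_rot: [[0.001, -0.0, 1.0], [-0.0, 1.0, 0.0], [-1.0, -0.0, 0.001]]
wrist_force: [-3.0, 1.8, 11.6]
gripper_width: 0.0004
time: 3.3
tool_pos: [0.5099, -0.0607, 0.0515]
tcp_rot: [[0.002, -0.0, 1.0], [-0.001, 1.0, 0.0], [-1.0, -0.001, 0.002]]
wrist_force: [-4.3, 2.4, 20.3]
gripper_width: 0.0004
```

```bash
python3 -m inch '[[-0.0008,0,0,0,0,0,1],[-0.0008,-0.004,0,0,0,0,1],[-0.0008,-0.008,0,0,0,0,1],[-0.0008,-0.012,0,0,0,0,1]]'; python3 -m inch '[[0,-0.004,0,0,0,0,1],[0,-0.008,0,0,0,0,1],[0,-0.012,0,0,0,0,1],[0,-0.012,0,0,0,0,1]]'
python3 - <<'E'
from h import *
c=arm.get_calibration("top"); im=arm.capture("top")[...,::-1]; cv2.imwrite("pics/t2.png",im); cv2.imwrite("pics/t2c.png",crop(im,186,150,110,70,5))
E
```

```text
time: 3.7
tool_pos: [0.51, -0.0731, 0.0521]
tcp_rot: [[0.002, -0.0, 1.0], [-0.001, 1.0, 0.0], [-1.0, -0.001, 0.002]]
wrist_force: [-3.3, 1.5, 16.1]
gripper_width: 0.0004
time: 4.1
tool_pos: [0.5101, -0.0856, 0.0513]
tcp_rot: [[0.002, 0.0, 1.0], [-0.001, 1.0, -0.0], [-1.0, -0.001, 0.002]]
wrist_force: [-1.2, -2.3, 6.6]
gripper_width: 0.0004
```

View pics/t2c.png

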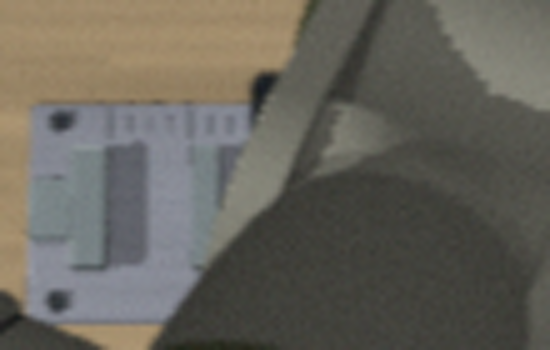

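The jaw follows the finger: the gap in the crop spans 106 to 191, about 40 mm. One more opening stroke.

```bash
python3 -m inch '[[-0.006,0,0,0,0,0,1],[-0.006,0.020,0,0,0,0,1],[-0.006,0.024,0,0,0,0,1],[-0.002,0.024,0,0,0,0,1],[0.0002,0.024,0,0,0,0,1],[0.0002,0.024,0,0,0,0,1]]'; python3 -m inch '[[0,-0.005,0,0,0,0,1],[0,-0.010,0,0,0,0,1],[0.0002,-0.014,0,0,0,0,1],[0.0004,-0.018,0,0,0,0,1],[0.0004,-0.018,0,0,0,0,1]]'
python3 -m inch '[[-0.06,0.02,-0.03,0,0,0,0],[-0.11,0.01,-0.03,0,0,0,-1],[-0.14,-0.03,-0.03,0,0,0,-1],[-0.14,-0.08,-0.03,0,0,0,-1],[-0.14,-0.13,-0.03,0,0,0,-1],[-0.14,-0.18,-0.03,0,0,0,-1],[-0.14,-0.19,-0.03,0,0,0,-1],[-0.14,-0.19,-0.03,0,0,0,-1]]'
python3 - <<'E'
from h import *
s=st(); c=arm.get_calibration("wrist"); im=arm.capture("wrist")[...,::-1]; cv2.imwrite("pics/w3.png",im)
t=arm.capture("top")[...,::-1]; cv2.imwrite("pics/t3.png",t)
import pickle; pickle.dump(c,open("pics/w3.pkl","wb")); 
o=np.vstack([im,cv2.resize(t[150:225,170:310],(512,208),interpolation=cv2.INTER_CUBIC)]); cv2.imwrite("pics/m3.png",o)
E
```

```text
time: 4.75
tool_pos: [0.5098, -0.0609, 0.0515]
tcp_rot: [[0.001, -0.0, 1.0], [0.0, 1.0, 0.0], [-1.0, 0.0, 0.001]]
wrist_force: [-3.0, 3.6, 18.0]
gripper_width: 0.0003
time: 5.25
tool_pos: [0.5101, -0.0804, 0.0518]
tcp_rot: [[0.002, 0.0, 1.0], [-0.002, 1.0, -0.0], [-1.0, -0.002, 0.002]]
wrist_force: [-7.1, -2.3, 23.2]
gripper_width: 0.0005
time: 6.05
tool_pos: [0.4791, -0.2713, 0.1891]
tcp_rot: [[-0.001, 0.003, 1.0], [0.0, 1.0, -0.003], [-1.0, 0.0, -0.001]]
wrist_force: [0.3, 0.3, -0.5]
gripper_width: 0.0622
6.05 [ 0.4791 -0.2713  0.1891] [ 0.3291  0.3058 -0.4781] 0.06219357773054207
```

View pics/m3.png

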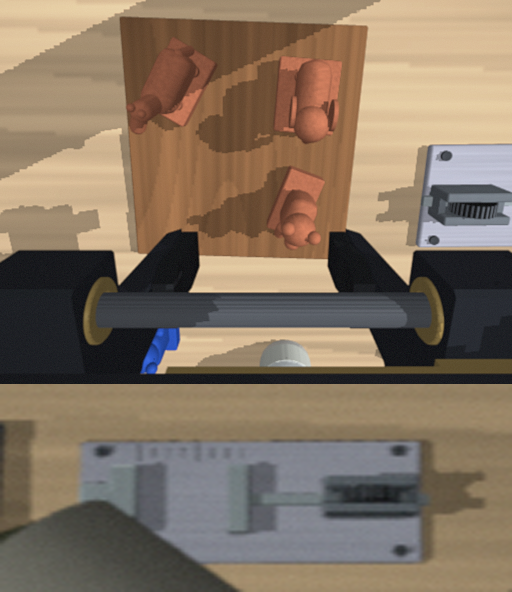

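The wrist view shows all three: bear with foot corners (293,167), (325,183) and (267,228); elephant with (279,57), (342,57) and (277,133); horse with (180,38), (216,66) and (190,126). The gauge is open about 60 mm.

```bash
python3 - <<'E'
from h import *
import pickle; c=pickle.load(open("pics/w3.pkl","rb"))
F={"bear":[(293,167),(325,183),(267,228),.036],"eleph":[(280,58),(341,58),(277,132),.054],"horse":[(180,38),(216,66),(190,126),.042]}
for n,(a,b,d,w) in F.items():
    A,B,D=[ray("wrist",*p,.03,c) for p in(a,b,d)]
    e=(B-A)/np.linalg.norm(B-A); f=np.array([-e[1],e[0],0]); f=f if f[0]>0 else -f
    print(n,A,B,D,"w",np.linalg.norm(B-A),"side",np.linalg.norm(D-A),"heading",np.degrees(np.arctan2(f[1],f[0])),"sideheading",np.degrees(np.arctan2(*(D-A)[1::-1])),"C",(A+B)/2+.032*f)
E
python3 - <<'E'
from h import *
im=cv2.imread("pics/w3.png"); cv2.imwrite("pics/w3c.png",crop(im,110,10,260,250,2.4)[:600])
E
```

```text
bear [ 0.4737 -0.2436  0.03  ] [ 0.4892 -0.2129  0.03  ] [ 0.535  -0.2678  0.03  ] w 0.03437961370976979 side 0.06591597977638693 heading -26.897478035551224 sideheading -21.569085986694475 C [ 0.51   -0.2427  0.03  ]
eleph [ 0.3785 -0.2568  0.03  ] [ 0.3786 -0.2047  0.03  ] [ 0.4412 -0.2588  0.03  ] w 0.05214622823412155 side 0.06273019105564825 heading -0.12937328838886575 sideheading -1.8133976326913956 C [ 0.4106 -0.2308  0.03  ]
horse [ 0.3626 -0.3411  0.03  ] [ 0.3848 -0.3118  0.03  ] [ 0.4357 -0.3373  0.03  ] w 0.03681249875752499 side 0.07314214703941799 heading -37.1108674818245 sideheading 2.9635404400493304 C [ 0.3992 -0.3458  0.03  ]
```

View pics/w3c.png

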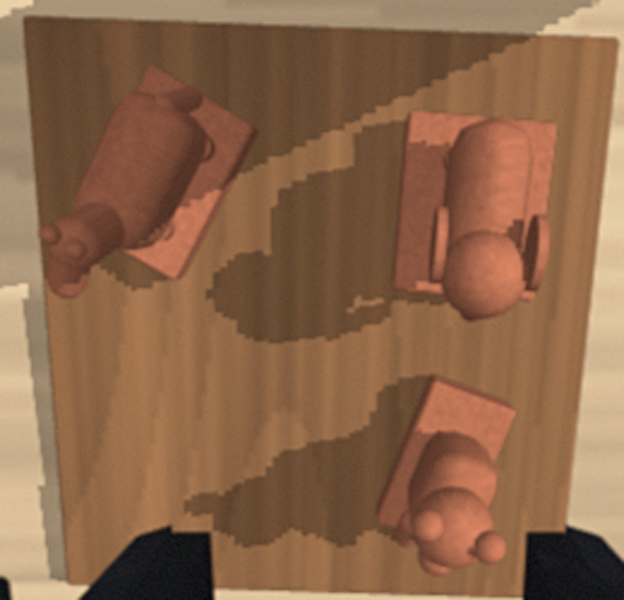

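```bash
python3 -m inch '[[0.04,0.029,0.031,0.14,0,0,-0.5],[0.07,0.029,0.031,0.28,0,0,-0.5],[0.07,0.029,0.031,0.42,0,0,-0.5],[0.11,0.029,0.031,0.42,0,0,-0.5],[0.14,0.029,0.031,0.42,0,0,-0.5],[0.143,0.029,0.031,0.42,0,0,-0.5],[0.143,0.029,0.031,0.42,0,0,-0.5]]' 25
python3 -m inch '[[0,0,0,0,0,0,1],[0,0,0,0,0,0,1],[0,0,0,0,0,0,1],[0,0,0,0,0,0,1],[0,0,0,0,0,0,1],[0,0,0,0,0,0,1],[0,0,0,0,0,0,1]]'
```

```text
time: 6.85
tool_pos: [0.5107, -0.2386, 0.0473]
tcp_rot: [[-0.001, 0.406, 0.914], [0.001, 0.914, -0.406], [-1.0, 0.0, -0.001]]
wrist_force: [-0.5, 0.6, 0.8]
gripper_width: 0.0662
time: 7.55
tool_pos: [0.5106, -0.2399, 0.0471]
tcp_rot: [[0.0, 0.408, 0.913], [-0.0, 0.913, -0.408], [-1.0, -0.0, 0.0]]
wrist_force: [-1.4, 0.5, 2.1]
gripper_width: 0.0261
```

```bash
python3 -m inch '[[-0.04,0,0,0,0,0,1],[-0.08,0,0,0,0,0,1],[-0.09,0,0,-0.14,0,0,1],[-0.09,0,0,-0.28,0,0,1],[-0.09,0,0,-0.43,0,0,1],[-0.09,0,0,-0.43,0,0,1]]'
python3 -m inch '[[0,0.05,0,0,0,0,1],[0,0.1,0,0,0,0,1],[0,0.15,0,0,0,0,1],[0,0.2,0,0,0,0,1],[0,0.25,0,0,0,0,1],[0,0.29,0,0,0,0,1],[0,0.3,0,0,0,0,1],[0,0.3,0,0,0,0,1]]'
python3 -m inch '[[0.02,0,0,0,0,0,1],[0.03,0,0,0,0,0,1],[0.03,0,0,0,0,0,1]]'
python3 - <<'E'
from h import *
s=st(); print(s["tcp_rot"]); im=arm.capture("wrist")[...,::-1]; t=arm.capture("scene")[...,::-1]
o=np.zeros((600,720,3),np.uint8); o[:288,:384]=cv2.resize(im,(384,288)); B=crop(t,205,150,120,100,3); o[290:590,:360]=B; cv2.imwrite("pics/m4.png",o[:, :400])
E
```

```text
time: 8.15
tool_pos: [0.5104, -0.2396, 0.1367]
tcp_rot: [[-0.001, -0.012, 1.0], [0.0, 1.0, 0.012], [-1.0, 0.0, -0.001]]
wrist_force: [-0.4, -0.8, -2.0]
gripper_width: 0.026
time: 8.95
tool_pos: [0.5073, 0.0613, 0.1368]
tcp_rot: [[-0.0, -0.01, 1.0], [-0.0, 1.0, 0.01], [-1.0, -0.0, -0.0]]
wrist_force: [1.1, -1.5, -0.6]
gripper_width: 0.0264
time: 9.25
tool_pos: [0.507, 0.0591, 0.1057]
tcp_rot: [[-0.003, -0.007, 1.0], [0.0, 1.0, 0.007], [-1.0, 0.0, -0.003]]
wrist_force: [0.1, -0.8, -1.5]
gripper_width: 0.026
9.25 [0.507  0.0591 0.1057] [ 0.1149 -0.7816 -1.5215] 0.026033786108909118
[[-0.0031 -0.0075  1.    ]
 [ 0.0002  1.      0.0075]
 [-1.      0.0002 -0.0031]]
```

View pics/m4.png

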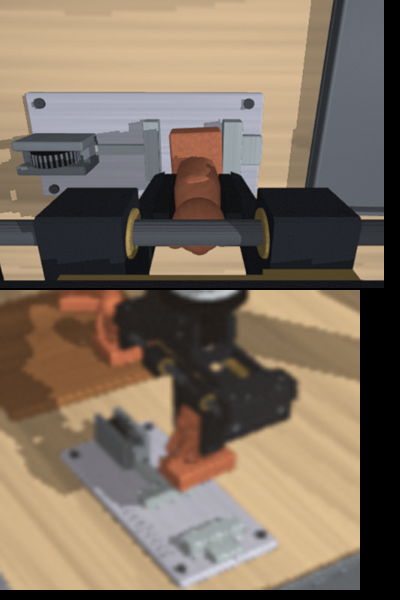

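The bear is held upright between jaw and anvil, with its foot around (197,150). I'll lower it.

```bash
python3 -m inch '[[0.03,0.001,0.001,0,0,0,1],[0.05,0.001,0.002,0,0,0,1],[0.058,0.001,0.002,0,0,0,1],[0.06,0.001,0.002,0,0,0,1],[0.061,0.001,0.002,0,0,0,1],[0.061,0.001,0.002,0,0,0,1]]'
```

```text
time: 9.95
tool_pos: [0.51, 0.0611, 0.0468]
tcp_rot: [[0.002, -0.01, 1.0], [-0.0, 1.0, 0.01], [-1.0, -0.0, 0.002]]
wrist_force: [0.7, 0.2, -1.5]
gripper_width: 0.0261
```

```bash
python3 -m inch '[[0.001,0,0,0,0,0,1],[0.0015,0,0,0,0,0,1],[0.0015,0,0,0,0,0,1]]'
python3 -m inch '[[0,0,0,0,0,0,0.2],[0,0,0,0,0,0,0],[0,0,0,0,0,0,-0.2],[0,0,0,0,0,0,-0.2],[0,0,0,0,0,0,-0.2],[0,0,0,0,0,0,-0.2]]'
python3 -m inch '[[-0.03,0,0,0,0,0,-0.2],[-0.07,0,0,0,0,0,0],[-0.09,-0.04,0,0,0,0,1],[-0.09,-0.09,0,0,0,0,1],[-0.09,-0.12,0,0,0,0,1],[-0.06,-0.146,0,0,0,0,1],[-0.04,-0.146,0,0,0,0,1],[-0.03,-0.146,0,0,0,0,1]]'
python3 - <<'E'
from h import *
s=st(); t=arm.capture("scene")[...,::-1]; cv2.imwrite("pics/s5.png",crop(t,205,150,110,100,4))
E
```

```text
time: 10.25
tool_pos: [0.5098, 0.0612, 0.0451]
tcp_rot: [[0.001, -0.01, 1.0], [-0.0, 1.0, 0.01], [-1.0, -0.0, 0.001]]
wrist_force: [-0.6, -0.8, 4.7]
gripper_width: 0.0268
time: 10.85
tool_pos: [0.5095, 0.0613, 0.0444]
tcp_rot: [[-0.0, -0.01, 1.0], [0.0, 1.0, 0.01], [-1.0, 0.0, -0.0]]
wrist_force: [-0.0, -0.1, -0.0]
gripper_width: 0.0534
time: 11.65
tool_pos: [0.5103, -0.0851, 0.0729]
tcp_rot: [[-0.002, -0.009, 1.0], [0.001, 1.0, 0.009], [-1.0, 0.001, -0.002]]
wrist_force: [-0.9, 0.2, 1.2]
gripper_width: 0.0009
11.65 [ 0.5103 -0.0851  0.0729] [-0.9492  0.1954  1.1809] 0.0009498083463115429
```

View pics/s5.png

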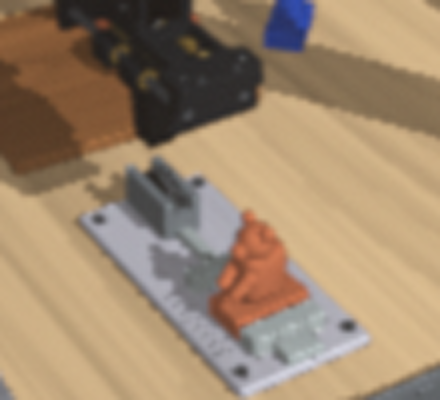

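The bear stands upright in the gauge, clear of the fingers. Next I press the wheel and close.

```bash
python3 -m inch '[[0.015,0,0,0,0,0,1],[0.02,0,0,0,0,0,1],[0.021,0,0,0,0,0,1],[0.021,0,0,0,0,0,1]]'; python3 -m inch '[[0.001,0,0,0,0,0,1],[0.001,0,0,0,0,0,1]]'; python3 -m inch '[[0.0005,0,0,0,0,0,1],[0.0005,0,0,0,0,0,1]]'
```

```text
time: 12.1
tool_pos: [0.5113, -0.0845, 0.054]
tcp_rot: [[0.001, -0.011, 1.0], [-0.0, 1.0, 0.011], [-1.0, -0.0, 0.001]]
wrist_force: [0.3, -0.4, 0.6]
gripper_width: 0.0004
time: 12.3
tool_pos: [0.5111, -0.0847, 0.0528]
tcp_rot: [[0.001, -0.01, 1.0], [-0.0, 1.0, 0.01], [-1.0, -0.0, 0.001]]
wrist_force: [0.6, 0.5, 0.3]
gripper_width: 0.0002
time: 12.5
tool_pos: [0.511, -0.0848, 0.0521]
tcp_rot: [[0.0, -0.01, 1.0], [-0.0, 1.0, 0.01], [-1.0, -0.0, 0.0]]
wrist_force: [0.2, -0.0, 1.0]
gripper_width: 0.0005
```

```bash
python3 -m inch '[[0.001,0,0,0,0,0,1],[0.0014,0,0,0,0,0,1],[0.0014,0,0,0,0,0,1]]'; python3 -m inch '[[0,0.004,0,0,0,0,1],[0,0.008,0,0,0,0,1],[0,0.012,0,0,0,0,1],[0,0.016,0,0,0,0,1]]';python3 -m inch '[[0,0.003,0,0,0,0,1],[0,0.006,0,0,0,0,1],[0,0.006,0,0,0,0,1]]';python3 -m inch '[[0,0.003,0,0,0,0,1],[0,0.006,0,0,0,0,1],[0,0.006,0,0,0,0,1]]'
python3 - <<'E'
from h import *
t=arm.capture("scene")[...,::-1]; cv2.imwrite("pics/s6.png",crop(t,205,150,110,100,4))
E
```

```text
time: 12.8
tool_pos: [0.5113, -0.0852, 0.0514]
tcp_rot: [[0.001, -0.01, 1.0], [-0.001, 1.0, 0.01], [-1.0, -0.001, 0.001]]
wrist_force: [-1.8, -2.6, 8.9]
gripper_width: 0.0003
time: 13.2
tool_pos: [0.5112, -0.0691, 0.052]
tcp_rot: [[0.002, -0.01, 1.0], [-0.001, 1.0, 0.01], [-1.0, -0.001, 0.002]]
wrist_force: [-4.3, -1.8, 15.3]
gripper_width: 0.0003
time: 13.5
tool_pos: [0.5112, -0.0628, 0.0519]
tcp_rot: [[0.002, -0.011, 1.0], [-0.001, 1.0, 0.011], [-1.0, -0.001, 0.002]]
wrist_force: [-2.3, 1.4, 14.5]
gripper_width: 0.0003
time: 13.8
tool_pos: [0.5112, -0.0568, 0.051]
tcp_rot: [[0.002, -0.01, 1.0], [-0.001, 1.0, 0.01], [-1.0, -0.001, 0.002]]
wrist_force: [1.3, -0.1, 4.5]
gripper_width: 0.0002
```

View pics/s6.png

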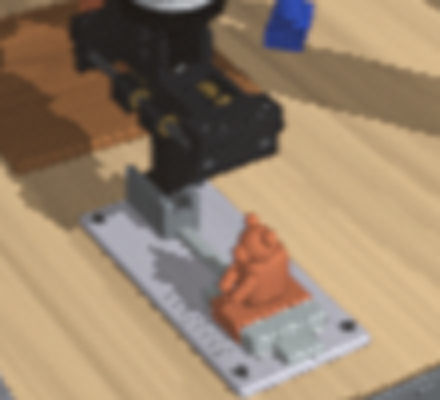

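```bash
python3 -m inch '[[-0.006,0,0,0,0,0,1],[-0.006,-0.023,0,0,0,0,1],[-0.004,-0.025,0,0,0,0,1],[-0.001,-0.025,0,0,0,0,1],[0,-0.025,0,0,0,0,1],[0,-0.025,0,0,0,0,1]]'; python3 -m inch '[[0,0.003,0,0,0,0,1],[0,0.006,0,0,0,0,1],[0,0.006,0,0,0,0,1]]';python3 -m inch '[[0,0.003,0,0,0,0,1],[0,0.006,0,0,0,0,1],[0,0.006,0,0,0,0,1]]';python3 -m inch '[[0,0.003,0,0,0,0,1],[0,0.006,0,0,0,0,1],[0,0.006,0,0,0,0,1]]'

```

```text
time: 14.45
tool_pos: [0.5111, -0.082, 0.0518]
tcp_rot: [[0.001, -0.011, 1.0], [-0.002, 1.0, 0.011], [-1.0, -0.002, 0.001]]
wrist_force: [-4.4, -5.9, 16.3]
gripper_width: 0.0003
time: 14.75
tool_pos: [0.5121, -0.0774, 0.0521]
tcp_rot: [[0.004, -0.011, 1.0], [-0.005, 1.0, 0.011], [-1.0, -0.005, 0.004]]
wrist_force: [-3.0, -12.2, 14.2]
gripper_width: 0.0007
time: 15.05
tool_pos: [0.5124, -0.0714, 0.0521]
tcp_rot: [[0.005, -0.011, 1.0], [-0.005, 1.0, 0.011], [-1.0, -0.005, 0.005]]
wrist_force: [-0.0, -11.1, 12.5]
gripper_width: 0.0003
time: 15.35
tool_pos: [0.5125, -0.0653, 0.0521]
tcp_rot: [[0.005, -0.011, 1.0], [-0.005, 1.0, 0.011], [-1.0, -0.005, 0.005]]
wrist_force: [-0.2, -10.7, 13.2]
gripper_width: 0.0003
```

The jaw is stopped (finger slips, Fy about −11 N at Fz 13 N). I'll lift for a numeric check of the jaw's position.

```bash
cat >> h.py <<'E'
def prof(x=.538,z=.026,y0=-.04,y1=.11):
    "colour profile along the gauge axis seen by the wrist camera: first pass at jaw edges"
    c=arm.get_calibration("wrist"); im=arm.capture("wrist")
    ys=np.arange(y0,y1,.002); out=[]
    for y in ys:
        v=[cv2.getRectSubPix(im,(1,1),tuple(map(float,proj("wrist",(x+d,y,z),c))))[0,0] for d in(-.003,0,.003)]
        out.append(np.mean(v,0))
    out=np.array(out)
    for y,o in zip(ys,out): print(f"{y*1000:.0f}:{o[0]:.0f},{o[1]:.0f},{o[2]:.0f}",end="  ")
    print(); return im
E
python3 -m inch '[[-0.04,0,0,0,0,0,1],[-0.08,0.03,-0.02,0,0,0,1],[-0.1,0.05,-0.02,0,0,0,1],[-0.1,0.05,-0.02,0,0,0,1],[-0.1,0.05,-0.02,0,0,0,1]]' >/dev/null
python3 - <<'E'
from h import *
st(); im=prof(); cv2.imwrite("pics/w7.png",im[...,::-1])
E
```

```text
15.85 [ 0.49   -0.0134  0.1501] [ 0.3246 -0.6848 -0.1975] 0.00045872248740566596
-40:96,98,106  -38:49,50,56  -36:37,38,43  -34:25,26,29  -32:19,20,23  -30:16,17,19  -28:28,27,31  -26:24,27,29  -24:25,26,28  -22:25,28,30  -20:24,24,26  -18:25,25,28  -16:23,25,26  -14:53,54,59  -12:44,46,49  -10:21,22,24  -8:21,22,24  -6:21,22,24  -4:22,23,25  -2:19,20,23  0:21,23,25  2:23,24,27  4:17,18,22  6:18,21,23  8:20,21,24  10:31,32,36  12:46,47,52  14:73,75,81  16:114,115,125  18:118,119,129  20:118,119,130  22:118,119,129  24:118,119,130  26:118,119,129  28:117,119,129  30:117,118,128  32:95,97,105  34:104,110,115  36:114,120,126  38:113,119,125  40:102,108,113  42:118,124,130  44:118,123,129  46:105,108,114  48:99,58,42  50:116,70,51  52:114,69,50  54:126,76,56  56:130,78,58  58:130,79,58  60:99,60,45  62:92,56,41  64:88,54,40  66:79,48,36  68:82,49,37  70:92,56,42  72:101,61,45  74:118,71,53  76:131,79,59  78:139,84,62  80:143,86,64  82:138,83,62  84:149,89,66  86:158,95,70  88:167,101,76  90:169,102,76  92:172,104,77  94:177,107,79  96:160,97,71  98:116,70,52  100:114,72,56  102:124,95,86  104:138,103,93  106:151,113,103  108:160,129,124
```

Jaw spans y 33–46.5 mm and the foot begins at 47 mm, against 46.5 expected, so the bear is firmly clamped. Next: roll back, then go over the bear.

```bash
python3 -m inch '[[0.03,-0.046,0.018,0,0,0,1],[0.07,-0.046,0.018,0,0,0,1],[0.09,-0.046,0.018,0,0,0,1],[0.096,-0.046,0.018,0,0,0,1],[0.1,-0.046,0.018,0,0,0,1],[0.1,-0.046,0.018,0,0,0,1]]'; python3 -m inch '[[0,-0.005,0,0,0,0,1],[0,-0.010,0,0,0,0,1],[0,-0.012,0,0,0,0,1]]'; python3 -m inch '[[0,-0.005,0,0,0,0,1],[0,-0.010,0,0,0,0,1],[0,-0.010,0,0,0,0,1]]'
python3 -m inch '[[-0.04,0,0,0,0,0,1],[-0.09,0,-0.002,0,0,0,-0.2],[-0.1,0.05,-0.002,0,0,0,-0.2],[-0.1,0.1,-0.002,0,0,0,-0.2],[-0.1,0.143,-0.002,0,0,0,-0.2],[-0.1,0.147,-0.002,0,0,0,-0.2],[-0.1,0.147,-0.002,0,0,0,-0.2],[-0.1,0.147,-0.002,0,0,0,-0.2]]'
python3 - <<'E'
from h import *
st(); im=prof(); cv2.imwrite("pics/w8.png",im[...,::-1])
E
```

```text
time: 16.5
tool_pos: [0.5073, -0.0603, 0.0515]
tcp_rot: [[-0.004, -0.01, 1.0], [-0.001, 1.0, 0.01], [-1.0, -0.001, -0.004]]
wrist_force: [-11.2, -2.1, 17.5]
gripper_width: 0.0005
time: 16.8
tool_pos: [0.5073, -0.0721, 0.0519]
tcp_rot: [[-0.003, -0.01, 1.0], [0.0, 1.0, 0.01], [-1.0, 0.0, -0.003]]
wrist_force: [-12.6, 0.8, 22.7]
gripper_width: 0.0003
time: 17.1
tool_pos: [0.5078, -0.0827, 0.0516]
tcp_rot: [[-0.002, -0.01, 1.0], [-0.001, 1.0, 0.01], [-1.0, -0.001, -0.002]]
wrist_force: [-9.9, -3.5, 18.4]
gripper_width: 0.0001
time: 17.9
tool_pos: [0.5056, 0.0642, 0.1504]
tcp_rot: [[-0.0, -0.009, 1.0], [-0.0, 1.0, 0.009], [-1.0, -0.0, -0.0]]
wrist_force: [0.0, -1.3, 0.2]
gripper_width: 0.0525
17.9 [0.5056 0.0642 0.1504] [ 0.0395 -1.2536  0.1917] 0.05247320615331575
-40:159,161,175  -38:155,157,170  -36:145,147,160  -34:144,146,158  -32:140,142,154  -30:142,144,156  -28:144,145,159  -26:142,143,156  -24:127,129,139  -22:122,123,134  -20:118,119,129  -18:114,115,125  -16:114,116,126  -14:115,116,126  -12:115,115,126  -10:115,116,126  -8:114,115,126  -6:115,116,127  -4:115,116,126  -2:115,116,127  0:114,115,125  2:115,116,127  4:114,115,126  6:124,125,137  8:123,124,135  10:112,114,124  12:103,109,113  14:100,105,111  16:102,107,112  18:103,109,114  20:104,109,114  22:102,108,113  24:96,100,106  26:99,102,109  28:115,116,126  30:114,115,125  32:114,115,125  34:114,115,125  36:114,115,125  38:113,114,124  40:114,116,126  42:116,118,129  44:97,83,84  46:106,64,47  48:130,79,58  50:151,91,67  52:166,100,73  54:170,102,76  56:158,96,70  58:134,82,60  60:145,87,64  62:151,91,68  64:157,96,70  66:165,100,74  68:170,103,76  70:175,105,78  72:147,89,66  74:94,57,42  76:114,69,51  78:137,83,61  80:156,94,70  82:169,102,75  84:169,101,73  86:150,116,107  88:143,152,159  90:144,151,158  92:142,150,157  94:142,149,157  96:145,151,159  98:145,152,160  100:146,153,161  102:156,157,171  104:157,159,173  106:157,159,172  108:157,158,172
```

Jaw face is now at y≈25 mm (gap about 58 mm), so the bear is free. I'll grip it and carry it to the tray.

```bash
python3 -m inch '[[0.04,0,0.004,0,0,0,-0.2],[0.08,0,0.004,0,0,0,-0.2],[0.1,0,0.004,0,0,0,-0.2],[0.105,0,0.004,0,0,0,-0.2],[0.105,0,0.004,0,0,0,-0.2]]'; python3 -m inch '[[0,0,0,0,0,0,1],[0,0,0,0,0,0,1],[0,0,0,0,0,0,1],[0,0,0,0,0,0,1],[0,0,0,0,0,0,1]]'; python3 -m inch '[[-0.04,0,0,0,0,0,1],[-0.08,0,0,0,0,0,1],[-0.08,0.05,0,0,0,0,1],[-0.08,0.1,0,0,0,0,1],[-0.08,0.15,0,0,0,0,1],[-0.08,0.171,0,0,0,0,1],[-0.08,0.171,0,0,0,0,1],[-0.08,0.171,0,0,0,0,1]]'
```

```text
time: 18.45
tool_pos: [0.5096, 0.0643, 0.0454]
tcp_rot: [[-0.001, -0.009, 1.0], [0.0, 1.0, 0.009], [-1.0, 0.0, -0.001]]
wrist_force: [0.0, -0.7, -0.2]
gripper_width: 0.0528
time: 18.95
tool_pos: [0.5098, 0.0651, 0.0462]
tcp_rot: [[0.001, -0.01, 1.0], [-0.0, 1.0, 0.01], [-1.0, -0.0, 0.001]]
wrist_force: [-1.5, -3.2, 5.5]
gripper_width: 0.0262
time: 19.75
tool_pos: [0.5074, 0.2361, 0.1252]
tcp_rot: [[-0.001, -0.011, 1.0], [-0.0, 1.0, 0.011], [-1.0, -0.0, -0.001]]
wrist_force: [-0.1, -0.9, -2.1]
gripper_width: 0.026
```

```bash
python3 - <<'E'
from h import *
im=arm.capture("scene")[...,::-1]; cv2.imwrite("pics/s9.png",im)
E
python3 -m inch '[[0.04,0,0,0,0,0,1],[0.07,0,0,0,0,0,1],[0.08,0,0,0,0,0,1],[0.084,0,0,0,0,0,1],[0.084,0,0,0,0,0,1],[0.084,0,0,0,0,0,1]]'
```

```text
time: 20.4
tool_pos: [0.5086, 0.2361, 0.0428]
tcp_rot: [[0.002, -0.01, 1.0], [0.001, 1.0, 0.01], [-1.0, 0.001, 0.002]]
wrist_force: [0.2, -0.8, -1.6]
gripper_width: 0.0258
```

```bash
python3 -m inch '[[0.001,0,0,0,0,0,1],[0.001,0,0,0,0,0,1],[0.002,0,0,0,0,0,1],[0.002,0,0,0,0,0,1]]'
```

```text
time: 20.8
tool_pos: [0.5082, 0.2363, 0.0412]
tcp_rot: [[0.002, -0.01, 1.0], [0.0, 1.0, 0.01], [-1.0, 0.0, 0.002]]
wrist_force: [-2.5, -2.3, 11.4]
gripper_width: 0.0257
```

```bash
python3 -m inch '[[0,0,0,0,0,0,0.2],[0,0,0,0,0,0,0],[0,0,0,0,0,0,-0.2],[0,0,0,0,0,0,-0.2],[0,0,0,0,0,0,-0.2]]'; python3 -m inch '[[-0.04,0,0,0,0,0,-0.2],[-0.08,0,0,0,0,0,-0.2],[-0.12,0,0,0,0,0,-0.2],[-0.15,-0.04,0,0,0,0,-0.3],[-0.15,-0.09,0,0,0,0,-0.3],[-0.15,-0.14,0,0,0,0,-0.3],[-0.15,-0.19,0,0,0,0,-0.3],[-0.15,-0.24,0,0,0,0,-0.3]]'; python3 -m inch '[[0,-0.05,-0.03,0,0,0,-0.3],[0,-0.1,-0.06,0,0,0,-0.3],[0,-0.15,-0.06,0,0,0,-0.3],[0,-0.2,-0.06,0,0,0,-0.3],[0,-0.25,-0.06,0,0,0,-0.3],[0,-0.28,-0.06,0,0,0,-0.3],[0,-0.28,-0.06,0,0,0,-0.3],[0,-0.28,-0.06,0,0,0,-0.3]]'
python3 - <<'E'
from h import *
import pickle
s=st(); c=arm.get_calibration("wrist"); im=arm.capture("wrist")[...,::-1]; cv2.imwrite("pics/w10.png",im); pickle.dump(c,open("pics/w10.pkl","wb"))
t=arm.capture("scene")[...,::-1]; cv2.imwrite("pics/s10.png",t)
o=np.zeros((600,560,3),np.uint8); o[:384,:512]=im; B=crop(t,260,210,160,120,1.75); o[386:596,:280]=B; C=crop(t,175,125,110,75,2.5); o[386:386+187,282:557]=C; cv2.imwrite("pics/m10.png",o)
E
```

```text
time: 21.3
tool_pos: [0.5077, 0.2363, 0.0394]
tcp_rot: [[-0.0, -0.01, 1.0], [-0.0, 1.0, 0.01], [-1.0, -0.0, -0.0]]
wrist_force: [-0.4, 0.2, -0.3]
gripper_width: 0.0526
time: 22.1
tool_pos: [0.5098, -0.0056, 0.1897]
tcp_rot: [[0.0, -0.01, 1.0], [-0.0, 1.0, 0.01], [-1.0, -0.0, 0.0]]
wrist_force: [2.0, 0.3, -0.2]
gripper_width: 0.0575
time: 22.9
tool_pos: [0.4527, -0.2848, 0.1891]
tcp_rot: [[-0.001, -0.009, 1.0], [0.001, 1.0, 0.009], [-1.0, 0.001, -0.001]]
wrist_force: [-0.5, 0.2, 0.5]
gripper_width: 0.0572
22.9 [ 0.4527 -0.2848  0.1891] [-0.4787  0.1615  0.4769] 0.057154541216841874Traceback (most recent call last):
  File "<stdin>", line 5, in <module>
ValueError: could not broadcast input array from shape (188,275,3) into shape (187,275,3)
```

```bash
python3 - <<'E'
from h import *
im=cv2.imread("pics/w10.png"); t=cv2.imread("pics/s10.png")
o=np.zeros((600,800,3),np.uint8); A=crop(im,90,0,250,250,2.3)[:575]; o[:A.shape[0],:A.shape[1]]=A; B=crop(t,260,210,130,110,1.6); o[:B.shape[0],580:580+B.shape[1]]=B; cv2.imwrite("pics/m10.png",o)
E
```

```text
(no output)
```

View pics/m10.png

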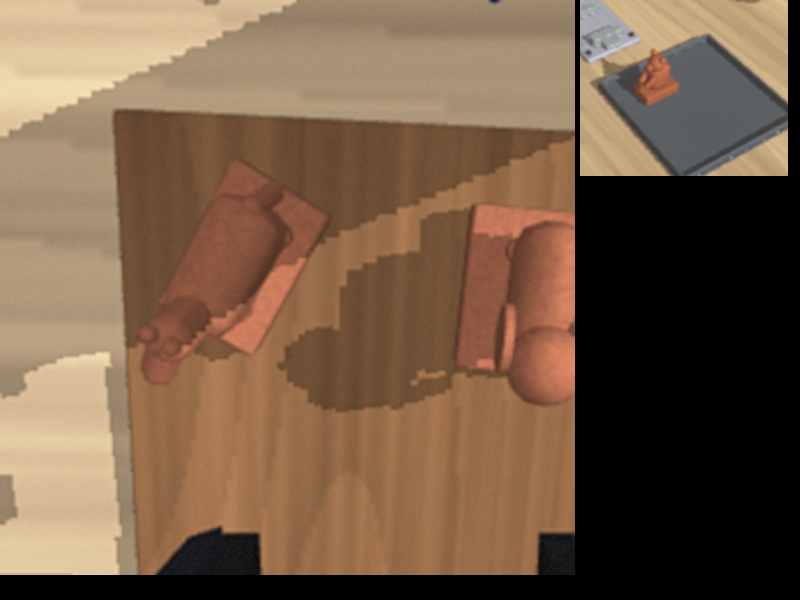

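The bear stands upright in the tray. Horse foot corners in the crop are (237,158), (329,214) and (252,344). The elephant has not moved.

```bash
python3 - <<'E'
from h import *
import pickle; c=pickle.load(open("pics/w10.pkl","rb"))
A,B,D=[ray("wrist",90+u/2.3,v/2.3,.03,c) for u,v in[(237,158),(329,214),(252,344)]]
print(A,B,D,np.linalg.norm(B-A),np.linalg.norm(D-B)); e=(B-A); h1=np.degrees(np.arctan2(-e[0],e[1])); d=D-B; h2=np.degrees(np.arctan2(d[1],d[0])); C=(A+D)/2
print(h1,h2,C); h=-30 if 0 else (h1+2*h2)/3
p=arm.observe()["tool_pos"]; R=arm.observe()["tcp_rot"]; print("h",h,"shift tool", R.T@(np.r_[C[:2],.046]-p), "rx",-np.radians(h-0.5))
E
```

```text
[ 0.3614 -0.3462  0.03  ] [ 0.3812 -0.312   0.03  ] [ 0.4314 -0.3436  0.03  ] 0.03947575646574456 0.05934615109505998
-30.139910632467238 -32.14111261173472 [ 0.3964 -0.3449  0.03  ]
h -31.474045285312226 shift tool [ 0.1435 -0.0611 -0.0572] rx 0.5580523654104681
```

```bash
python3 -m inch '[[0.0,-0.035,-0.035,0.14,0,0,-0.3],[0.03,-0.061,-0.057,0.28,0,0,-0.3],[0.05,-0.061,-0.057,0.42,0,0,-0.3],[0.05,-0.061,-0.057,0.55,0,0,-0.3],[0.09,-0.061,-0.057,0.55,0,0,-0.3],[0.13,-0.061,-0.057,0.55,0,0,-0.3],[0.143,-0.061,-0.057,0.55,0,0,-0.3],[0.143,-0.061,-0.057,0.55,0,0,-0.3]]'
python3 -m inch '[[0,0,0,0,0,0,1],[0,0,0,0,0,0,1],[0,0,0,0,0,0,1],[0,0,0,0,0,0,1],[0,0,0,0,0,0,1],[0,0,0,0,0,0,1]]'
```

```text
time: 23.8
tool_pos: [0.3965, -0.3439, 0.0451]
tcp_rot: [[-0.002, 0.512, 0.859], [0.003, 0.859, -0.512], [-1.0, 0.002, -0.004]]
wrist_force: [0.5, -0.4, 0.2]
gripper_width: 0.057
time: 24.4
tool_pos: [0.3968, -0.3461, 0.0472]
tcp_rot: [[0.001, 0.514, 0.858], [-0.001, 0.858, -0.514], [-1.0, -0.0, 0.001]]
wrist_force: [0.7, 1.5, 5.6]
gripper_width: 0.0258
```

```bash
python3 -m inch '[[-0.04,0,0,0,0,0,1],[-0.08,0,0,0,0,0,1],[-0.11,0,0,-0.14,0,0,1],[-0.11,0,0,-0.28,0,0,1],[-0.11,0,0,-0.42,0,0,1],[-0.11,0,0,-0.548,0,0,1],[-0.11,0,0,-0.548,0,0,1]]'
python3 -m inch '[[0,0.045,0.02,0,0,0,1],[0,0.09,0.04,0,0,0,1],[0,0.135,0.06,0,0,0,1],[0,0.18,0.08,0,0,0,1],[0,0.225,0.1,0,0,0,1],[0,0.25,0.117,0,0,0,1],[0,0.25,0.117,0,0,0,1]]'
python3 -m inch '[[0,0.05,0,0,0,0,1],[0,0.1,0,0,0,0,1],[0,0.14,0,0,0,0,1],[0,0.15,0,0,0,0,1],[0.02,0.151,0,0,0,0,1],[0.04,0.151,0,0,0,0,1],[0.04,0.151,0,0,0,0,1],[0.04,0.151,0,0,0,0,1]]'
python3 - <<'E'
from h import *
s=st(); print(s["tcp_rot"]); im=arm.capture("wrist")[...,::-1]; cv2.imwrite("pics/w11.png",crop(im,20,80,380,200,2))
E
```

```text
time: 25.1
tool_pos: [0.3965, -0.3458, 0.1564]
tcp_rot: [[-0.0, -0.009, 1.0], [0.0, 1.0, 0.009], [-1.0, 0.0, -0.0]]
wrist_force: [-0.3, 0.3, -1.6]
gripper_width: 0.0257
time: 25.8
tool_pos: [0.5127, -0.092, 0.1564]
tcp_rot: [[0.0, -0.009, 1.0], [0.001, 1.0, 0.009], [-1.0, 0.001, 0.0]]
wrist_force: [0.4, 0.3, -2.4]
gripper_width: 0.0258
time: 26.6
tool_pos: [0.5105, 0.0551, 0.1168]
tcp_rot: [[-0.0, -0.006, 1.0], [-0.0, 1.0, 0.006], [-1.0, -0.0, -0.0]]
wrist_force: [-0.0, 0.4, -1.5]
gripper_width: 0.0257
26.6 [0.5105 0.0551 0.1168] [-0.0351  0.3552 -1.4563] 0.02565008026115814
[[-0.0004 -0.006   1.    ]
 [-0.0002  1.      0.006 ]
 [-1.     -0.0002 -0.0004]]
```

View pics/w11.png

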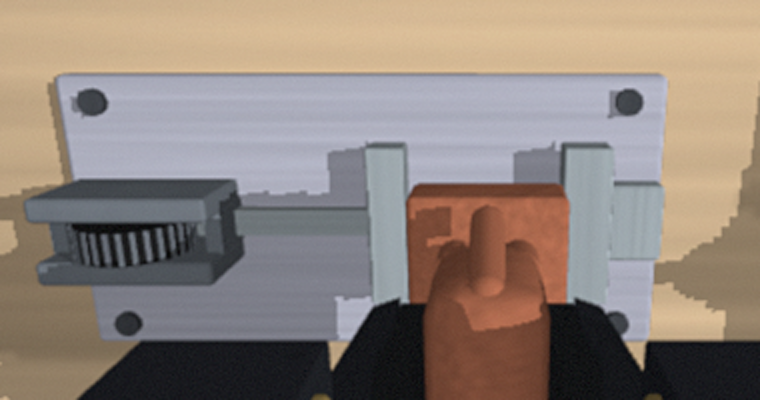

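The horse is held upright and lined up between jaw and anvil. I'll lower it, release and go to the wheel.

```bash
python3 -m inch '[[0.03,0.001,0,0,0,0,1],[0.05,0.001,0,0,0,0,1],[0.065,0.001,0,0,0,0,1],[0.07,0.001,0,0,0,0,1],[0.07,0.001,0,0,0,0,1],[0.071,0.001,0,0,0,0,1],[0.072,0.001,0,0,0,0,1],[0.072,0.001,0,0,0,0,1]]'
```

```text
time: 27.45
tool_pos: [0.5108, 0.057, 0.0452]
tcp_rot: [[0.002, -0.008, 1.0], [-0.0, 1.0, 0.008], [-1.0, -0.0, 0.002]]
wrist_force: [-0.2, -0.4, 0.3]
gripper_width: 0.0261
```

```bash
python3 -m inch '[[0.001,0,0,0,0,0,1],[0.001,0,0,0,0,0,1],[0.001,0,0,0,0,0,0.4],[0.001,0,0,0,0,0,0],[0.001,0,0,0,0,0,-0.2],[0.001,0,0,0,0,0,-0.2],[0.001,0,0,0,0,0,-0.2],[0.001,0,0,0,0,0,-0.2]]'
python3 -m inch '[[-0.04,0,0,0,0,0,-0.2],[-0.08,0,0,0,0,0,-0.2],[-0.105,-0.03,0,0,0,0,0.2],[-0.105,-0.08,0,0,0,0,1],[-0.105,-0.13,0,0,0,0,1],[-0.07,-0.14,0,0,0,0,1],[-0.03,-0.14,0,0,0,0,1],[-0.02,-0.14,0,0,0,0,1]]'
python3 -m inch '[[0.008,0,0,0,0,0,1],[0.01,0,0,0,0,0,1],[0.01,0,0,0,0,0,1]]'
```

```text
time: 28.25
tool_pos: [0.5103, 0.057, 0.0435]
tcp_rot: [[-0.0, -0.008, 1.0], [0.0, 1.0, 0.008], [-1.0, 0.0, -0.0]]
wrist_force: [0.6, -0.3, 0.5]
gripper_width: 0.0528
time: 29.05
tool_pos: [0.5097, -0.0829, 0.0605]
tcp_rot: [[-0.006, -0.007, 1.0], [0.002, 1.0, 0.007], [-1.0, 0.002, -0.006]]
wrist_force: [0.5, -0.2, 0.8]
gripper_width: 0.0071
time: 29.35
tool_pos: [0.5121, -0.0828, 0.0545]
tcp_rot: [[0.002, -0.009, 1.0], [-0.001, 1.0, 0.009], [-1.0, -0.001, 0.002]]
wrist_force: [1.0, -0.6, 0.7]
gripper_width: 0.0002
```

```bash
python3 -m inch '[[0.002,0,0,0,0,0,1],[0.0032,0,0,0,0,0,1],[0.0032,0,0,0,0,0,1],[0.0032,0,0,0,0,0,1]]'
```

```text
time: 29.75
tool_pos: [0.5122, -0.0833, 0.0518]
tcp_rot: [[0.003, -0.008, 1.0], [-0.001, 1.0, 0.008], [-1.0, -0.001, 0.003]]
wrist_force: [-1.8, -0.2, 9.6]
gripper_width: 0.0005
```

```bash
python3 -m inch '[[0.0003,0.003,0,0,0,0,1],[0.0003,0.006,0,0,0,0,1],[0.0003,0.009,0,0,0,0,1]]'; python3 -m inch '[[0,0.003,0,0,0,0,1],[0,0.006,0,0,0,0,1],[0,0.009,0,0,0,0,1]]';  python3 -m inch '[[0,0.003,0,0,0,0,1],[0,0.004,0,0,0,0,1],[0,0.004,0,0,0,0,1]]'
```

```text
time: 30.05
tool_pos: [0.5122, -0.0744, 0.0521]
tcp_rot: [[0.003, -0.008, 1.0], [-0.002, 1.0, 0.008], [-1.0, -0.002, 0.003]]
wrist_force: [-3.2, -0.6, 15.2]
gripper_width: 0.0003
time: 30.35
tool_pos: [0.5124, -0.0661, 0.0521]
tcp_rot: [[0.004, -0.009, 1.0], [-0.004, 1.0, 0.009], [-1.0, -0.004, 0.004]]
wrist_force: [-3.8, -12.8, 11.7]
gripper_width: 0.0007
time: 30.65
tool_pos: [0.5129, -0.0628, 0.052]
tcp_rot: [[0.005, -0.009, 1.0], [-0.004, 1.0, 0.009], [-1.0, -0.004, 0.005]]
wrist_force: [-1.1, -8.1, 10.9]
gripper_width: 0.0008
```

Stopped after about 16 mm, as expected for 42 mm. One more short, slightly firmer press, then check.

```bash
python3 -m inch '[[-0.006,0,0,0,0,0,1],[-0.006,-0.016,0,0,0,0,1],[-0.003,-0.016,0,0,0,0,1],[0.0002,-0.016,0,0,0,0,1],[0.0002,-0.016,0,0,0,0,1],[0.0002,-0.013,0,0,0,0,1],[0.0002,-0.010,0,0,0,0,1],[0.0002,-0.007,0,0,0,0,1]]';python3 -m inch '[[0,0.003,0,0,0,0,1],[0,0.003,0,0,0,0,1],[0,0.003,0,0,0,0,1]]'
python3 -m inch '[[-0.04,0,0,0,0,0,1],[-0.08,0.03,-0.02,0,0,0,1],[-0.1,0.05,-0.02,0,0,0,1],[-0.1,0.05,-0.02,0,0,0,1],[-0.1,0.05,-0.02,0,0,0,1]]' >/dev/null
python3 - <<'E'
from h import *
st(); im=prof(y0=.014,y1=.06); cv2.imwrite("pics/w12.png",im[...,::-1])
E
```

```text
time: 31.45
tool_pos: [0.5134, -0.0718, 0.052]
tcp_rot: [[0.006, -0.009, 1.0], [-0.008, 1.0, 0.009], [-1.0, -0.008, 0.006]]
wrist_force: [-2.1, -18.5, 18.1]
gripper_width: 0.0004
time: 31.75
tool_pos: [0.5137, -0.0685, 0.052]
tcp_rot: [[0.007, -0.009, 1.0], [-0.007, 1.0, 0.009], [-1.0, -0.007, 0.007]]
wrist_force: [-2.1, -15.7, 18.3]
gripper_width: 0.0004
32.25 [ 0.4908 -0.0151  0.1492] [ 0.7023  0.4192 -0.2288] 0.0006446414599331485
14:114,116,125  16:120,121,132  18:119,120,131  20:120,121,132  22:125,127,137  24:122,123,134  26:93,95,102  28:106,112,116  30:109,114,120  32:108,113,119  34:110,115,121  36:116,121,128  38:111,116,123  40:90,92,96  42:101,60,43  44:116,70,51  46:116,70,52  48:121,73,54  50:122,74,54  52:122,74,54  54:116,70,52  56:79,48,35  58:73,45,33
```

The horse reads correctly: foot face at 41 mm, expected 40.5. Open by about 29 mm in two strokes.

```bash
python3 -m inch '[[0.03,-0.043,0.017,0,0,0,1],[0.07,-0.043,0.017,0,0,0,1],[0.09,-0.043,0.017,0,0,0,1],[0.096,-0.043,0.017,0,0,0,1],[0.0995,-0.043,0.017,0,0,0,1],[0.0995,-0.043,0.017,0,0,0,1]]'; python3 -m inch '[[0,-0.005,0,0,0,0,1],[0,-0.010,0,0,0,0,1],[0,-0.014,0,0,0,0,1],[0,-0.017,0,0,0,0,1],[0,-0.020,0,0,0,0,1]]'
python3 -m inch '[[-0.006,0,0,0,0,0,1],[-0.006,0.012,0,0,0,0,1],[-0.003,0.012,0,0,0,0,1],[0,0.012,0,0,0,0,1],[0,0.012,0,0,0,0,1]]'; python3 -m inch '[[0,-0.004,0,0,0,0,1],[0,-0.008,0,0,0,0,1],[0,-0.011,0,0,0,0,1]]'
python3 -m inch '[[-0.04,0,0,0,0,0,1],[-0.09,0,-0.002,0,0,0,-0.2],[-0.1,0.05,-0.002,0,0,0,-0.2],[-0.1,0.1,-0.002,0,0,0,-0.2],[-0.1,0.141,-0.002,0,0,0,-0.2],[-0.1,0.142,-0.002,0,0,0,-0.2],[-0.1,0.142,-0.002,0,0,0,-0.2],[-0.1,0.142,-0.002,0,0,0,-0.2]]'
python3 - <<'E'
from h import *
st(); im=prof(y0=-.02,y1=.05); cv2.imwrite("pics/w13.png",im[...,::-1])
E
```

```text
time: 32.9
tool_pos: [0.5069, -0.0588, 0.051]
tcp_rot: [[-0.003, -0.008, 1.0], [-0.001, 1.0, 0.008], [-1.0, -0.001, -0.003]]
wrist_force: [-10.2, -2.8, 17.1]
gripper_width: 0.0005
time: 33.4
tool_pos: [0.5073, -0.0784, 0.0519]
tcp_rot: [[-0.002, -0.008, 1.0], [-0.0, 1.0, 0.008], [-1.0, -0.0, -0.002]]
wrist_force: [-11.4, 0.2, 25.2]
gripper_width: 0.0004
time: 33.9
tool_pos: [0.5085, -0.0659, 0.0519]
tcp_rot: [[0.001, -0.009, 1.0], [-0.001, 1.0, 0.009], [-1.0, -0.001, 0.001]]
wrist_force: [-7.3, 1.0, 25.0]
gripper_width: 0.0006
time: 34.2
tool_pos: [0.5086, -0.0756, 0.0518]
tcp_rot: [[0.001, -0.008, 1.0], [0.003, 1.0, 0.008], [-1.0, 0.003, 0.001]]
wrist_force: [-3.5, 22.6, 27.6]
gripper_width: 0.0004
time: 35.0
tool_pos: [0.5054, 0.0642, 0.1499]
tcp_rot: [[-0.001, -0.008, 1.0], [-0.0, 1.0, 0.008], [-1.0, -0.0, -0.001]]
wrist_force: [0.1, -0.5, -0.1]
gripper_width: 0.0519
35.0 [0.5054 0.0642 0.1499] [ 0.1039 -0.4679 -0.1132] 0.05190980244221398
-20:164,166,180  -18:157,159,174  -16:121,122,133  -14:120,121,132  -12:116,117,127  -10:116,117,128  -8:118,119,129  -6:117,117,128  -4:115,117,127  -2:132,139,145  -0:107,113,117  2:101,107,111  4:102,107,113  6:103,109,114  8:103,107,112  10:99,104,109  12:90,92,99  14:116,117,127  16:116,118,128  18:116,117,127  20:117,118,128  22:116,117,128  24:117,118,128  26:116,117,127  28:116,117,128  30:117,118,128  32:116,117,127  34:116,116,127  36:116,117,127  38:116,117,128  40:114,116,127  42:108,64,48  44:114,68,50  46:102,62,46  48:94,57,41
```

The jaw is fully open (face at 11 mm). I'll grip the horse and carry it to the tray at about (0.51, 0.335), passing above the bear.

```bash
python3 -m inch '[[0.04,-0.0025,0.005,0,0,0,-0.2],[0.08,-0.0025,0.005,0,0,0,-0.2],[0.1,-0.0025,0.005,0,0,0,-0.2],[0.1045,-0.0025,0.005,0,0,0,-0.2],[0.1045,-0.0025,0.005,0,0,0,-0.2]]'; python3 -m inch '[[0,0,0,0,0,0,1],[0,0,0,0,0,0,1],[0,0,0,0,0,0,1],[0,0,0,0,0,0,1],[0,0,0,0,0,0,1]]'; python3 -m inch '[[-0.04,0,0,0,0,0,1],[-0.08,0,0,0,0,0,1],[-0.115,0,0,0,0,0,1],[-0.115,0.05,0,0,0,0,1],[-0.115,0.1,0,0,0,0,1],[-0.115,0.15,0,0,0,0,1],[-0.115,0.2,0,0,0,0,1],[-0.115,0.25,0,0,0,0,1]]';python3 -m inch '[[0,0.024,0.002,0,0,0,1],[0,0.024,0.002,0,0,0,1],[0.04,0.024,0.002,0,0,0,1],[0.08,0.024,0.002,0,0,0,1],[0.11,0.024,0.002,0,0,0,1],[0.117,0.024,0.002,0,0,0,1],[0.118,0.024,0.002,0,0,0,1],[0.118,0.024,0.002,0,0,0,1]]'
```

```text
time: 35.55
tool_pos: [0.5105, 0.0617, 0.0457]
tcp_rot: [[-0.001, -0.007, 1.0], [-0.0, 1.0, 0.007], [-1.0, -0.0, -0.001]]
wrist_force: [0.0, 0.2, 0.7]
gripper_width: 0.0526
time: 36.05
tool_pos: [0.5107, 0.0621, 0.0465]
tcp_rot: [[0.001, -0.008, 1.0], [-0.001, 1.0, 0.008], [-1.0, -0.001, 0.001]]
wrist_force: [-1.7, -4.0, 7.1]
gripper_width: 0.0258
time: 36.85
tool_pos: [0.5075, 0.3147, 0.1607]
tcp_rot: [[-0.001, -0.008, 1.0], [0.0, 1.0, 0.008], [-1.0, 0.0, -0.001]]
wrist_force: [1.2, -0.3, -1.2]
gripper_width: 0.0259
time: 37.65
tool_pos: [0.5104, 0.3361, 0.0435]
tcp_rot: [[0.001, -0.008, 1.0], [0.0, 1.0, 0.008], [-1.0, 0.0, 0.001]]
wrist_force: [-0.6, -0.3, -0.9]
gripper_width: 0.026
```

```bash
python3 -m inch '[[0.001,0,0,0,0,0,1],[0.002,0,0,0,0,0,1],[0.0025,0,0,0,0,0,1],[0.0025,0,0,0,0,0,1]]'
python3 -m inch '[[0,0,0,0,0,0,0.2],[0,0,0,0,0,0,0],[0,0,0,0,0,0,-0.2],[0,0,0,0,0,0,-0.2],[0,0,0,0,0,0,-0.2]]'; python3 -m inch '[[-0.04,0,0,0,0,0,-0.2],[-0.08,0,0,0,0,0,-0.2],[-0.12,0,0,0,0,0,-0.2],[-0.15,-0.04,0,0,0,0,-0.3],[-0.15,-0.09,0,0,0,0,-0.3],[-0.15,-0.14,0,0,0,0,-0.3],[-0.15,-0.19,0,0,0,0,-0.3],[-0.15,-0.24,0,0,0,0,-0.3]]'; python3 -m inch '[[0,-0.05,-0.01,0,0,0,-0.3],[0,-0.1,-0.02,0,0,0,-0.3],[0,-0.15,-0.04,0,0,0,-0.3],[0,-0.2,-0.06,0,0,0,-0.3],[0,-0.25,-0.06,0,0,0,-0.3],[0,-0.3,-0.06,0,0,0,-0.3],[0,-0.34,-0.06,0,0,0,-0.3],[0,-0.34,-0.06,0,0,0,-0.3]]'
python3 - <<'E'
from h import *
import pickle
s=st(); c=arm.get_calibration("wrist"); im=arm.capture("wrist")[...,::-1]; cv2.imwrite("pics/w14.png",im); pickle.dump(c,open("pics/w14.pkl","wb"))
t=arm.capture("scene")[...,::-1]; cv2.imwrite("pics/s14.png",t)
o=np.zeros((600,800,3),np.uint8); A=crop(im,140,0,250,250,2.3)[:575]; o[:A.shape[0],:A.shape[1]]=A; B=crop(t,260,210,130,110,1.6); o[:B.shape[0],580:580+B.shape[1]]=B; cv2.imwrite("pics/m14.png",o)
E
```

```text
time: 38.05
tool_pos: [0.5105, 0.3365, 0.0415]
tcp_rot: [[0.002, -0.008, 1.0], [0.0, 1.0, 0.008], [-1.0, 0.0, 0.002]]
wrist_force: [-0.5, -0.6, 5.2]
gripper_width: 0.0257
time: 38.55
tool_pos: [0.51, 0.3366, 0.0403]
tcp_rot: [[-0.0, -0.008, 1.0], [-0.0, 1.0, 0.008], [-1.0, -0.0, -0.0]]
wrist_force: [-0.3, 0.8, 0.4]
gripper_width: 0.053
time: 39.35
tool_pos: [0.5116, 0.0947, 0.1905]
tcp_rot: [[0.0, -0.009, 1.0], [-0.0, 1.0, 0.009], [-1.0, -0.0, 0.0]]
wrist_force: [0.9, -0.8, -0.2]
gripper_width: 0.0574
time: 40.15
tool_pos: [0.4545, -0.2491, 0.19]
tcp_rot: [[0.0, -0.003, 1.0], [-0.002, 1.0, 0.003], [-1.0, -0.002, 0.0]]
wrist_force: [-0.2, 0.9, -0.3]
gripper_width: 0.0572
40.15 [ 0.4545 -0.2491  0.19  ] [-0.2027  0.857  -0.345 ] 0.05715606099800683
```

View pics/m14.png

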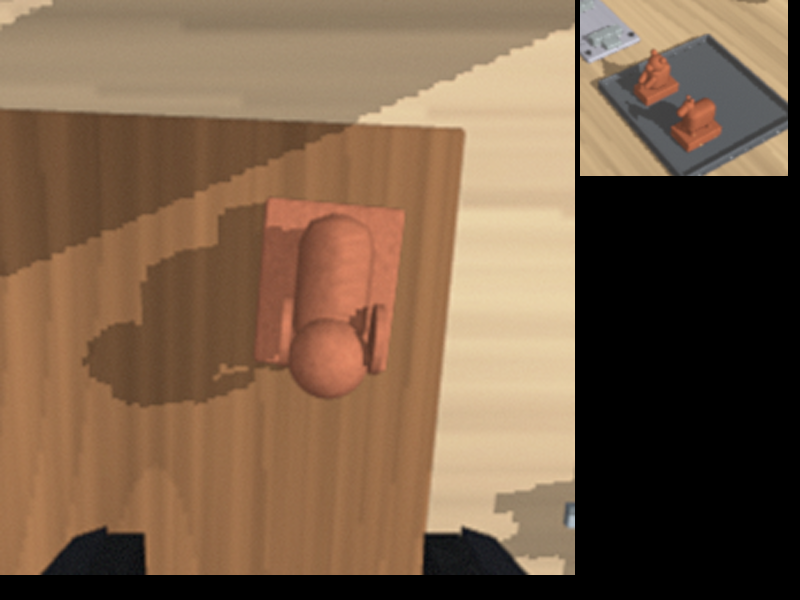

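Bear and horse stand upright in the tray. The elephant's foot corners in the crop are (268,198), (404,209), (257,360) and (386,370). I'll grip a little behind its ears.

```bash
python3 - <<'E'
from h import *
import pickle; c=pickle.load(open("pics/w14.pkl","rb"))
A,B,D,E=[ray("wrist",140+u/2.3,v/2.3,.03,c) for u,v in[(268,198),(404,209),(257,360),(386,370)]]
print(A,B,D,E,np.linalg.norm(B-A),np.linalg.norm(D-A)); e=B-A; d=D-A; f=E-B
h=[np.degrees(np.arctan2(-e[0],e[1])),np.degrees(np.arctan2(d[1],d[0])),np.degrees(np.arctan2(f[1],f[0]))]; C=(A+B+D+E)/4
print(h,C); hh=np.mean(h); C=C+np.array([np.cos(np.radians(hh)),np.sin(np.radians(hh)),0])*-.008
s=arm.observe(); print(hh,"shift",s["tcp_rot"].T@(np.r_[C[:2],.046]-s["tool_pos"]))
E
```

```text
[ 0.3771 -0.2557  0.03  ] [ 0.3809 -0.2037  0.03  ] [ 0.4396 -0.2602  0.03  ] [ 0.4435 -0.208   0.03  ] 0.05213058144509638 0.06264779101795122
[np.float64(-4.197497608771587), np.float64(-4.158108824353456), np.float64(-3.926326897472616)] [ 0.4103 -0.2319  0.03  ]
-4.093977776865887 shift [ 0.144   0.0134 -0.0521]
```

```bash
python3 -m inch '[[0.02,0.013,-0.03,0.08,0,0,-0.5],[0.06,0.013,-0.052,0.08,0,0,-0.5],[0.08,0.013,-0.052,0.08,0,0,-0.5],[0.11,0.013,-0.052,0.08,0,0,-0.5],[0.14,0.013,-0.052,0.08,0,0,-0.5],[0.144,0.013,-0.052,0.08,0,0,-0.5],[0.144,0.013,-0.052,0.08,0,0,-0.5]]'
python3 -m inch '[[0,0,0,0,0,0,1],[0,0,0,0,0,0,1],[0,0,0,0,0,0,1],[0,0,0,0,0,0,1],[0,0,0,0,0,0,1],[0,0,0,0,0,0,1],[0,0,0,0,0,0,1]]'
```

```text
time: 40.95
tool_pos: [0.4028, -0.2304, 0.0466]
tcp_rot: [[-0.001, 0.07, 0.998], [0.001, 0.998, -0.07], [-1.0, 0.001, -0.001]]
wrist_force: [-0.9, -0.3, -0.1]
gripper_width: 0.0658
time: 41.65
tool_pos: [0.4028, -0.2315, 0.0466]
tcp_rot: [[0.0, 0.072, 0.997], [-0.0, 0.997, -0.072], [-1.0, -0.0, 0.0]]
wrist_force: [-0.3, -0.2, 3.6]
gripper_width: 0.0257
```

```bash
python3 -m inch '[[-0.04,0,0,0,0,0,1],[-0.09,0,0,-0.08,0,0,1],[-0.09,0,0,-0.08,0,0,1],[-0.09,0,0,-0.08,0,0,1]]'
python3 -m inch '[[0,0.045,0.016,0,0,0,1],[0,0.09,0.032,0,0,0,1],[0,0.135,0.048,0,0,0,1],[0,0.18,0.064,0,0,0,1],[0,0.225,0.08,0,0,0,1],[0,0.27,0.1,0,0,0,1],[0,0.2785,0.1015,0,0,0,1],[0,0.2785,0.1015,0,0,0,1]]'
python3 -m inch '[[0.02,0,0,0,0,0,1],[0.02,0,0,0,0,0,1],[0.02,0,0,0,0,0,1]]'
python3 - <<'E'
from h import *
s=st(); print(s["tcp_rot"]); im=arm.capture("wrist")[...,::-1]; cv2.imwrite("pics/w15.png",crop(im,20,80,380,200,2))
E
```

```text
time: 42.05
tool_pos: [0.4027, -0.2313, 0.1365]
tcp_rot: [[0.001, -0.008, 1.0], [-0.001, 1.0, 0.008], [-1.0, -0.001, 0.001]]
wrist_force: [0.8, 0.0, -2.3]
gripper_width: 0.026
time: 42.85
tool_pos: [0.5011, 0.0492, 0.1345]
tcp_rot: [[-0.004, -0.011, 1.0], [0.0, 1.0, 0.011], [-1.0, 0.0, -0.004]]
wrist_force: [0.7, -0.8, -1.5]
gripper_width: 0.0258
time: 43.15
tool_pos: [0.5014, 0.0468, 0.116]
tcp_rot: [[-0.002, -0.006, 1.0], [0.0, 1.0, 0.006], [-1.0, 0.0, -0.002]]
wrist_force: [0.3, -0.1, -1.0]
gripper_width: 0.0257
43.15 [0.5014 0.0468 0.116 ] [ 0.3352 -0.0728 -0.9873] 0.02573893625072722
[[-0.002  -0.0063  1.    ]
 [ 0.0001  1.      0.0063]
 [-1.      0.0001 -0.002 ]]
```

View pics/w15.png

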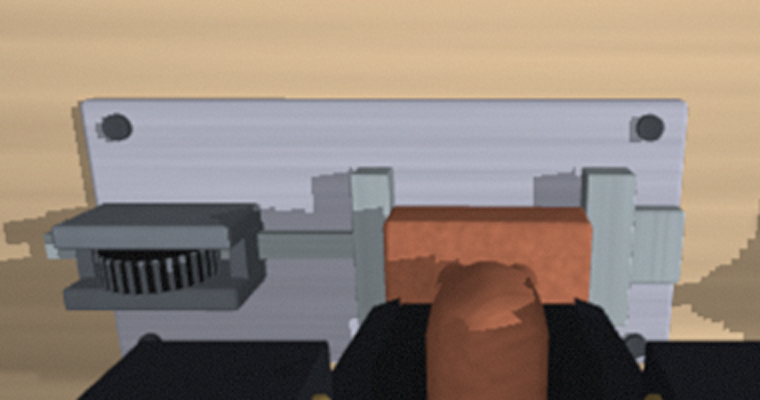

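The elephant is upright and lined up; I'll lower it (expected contact at TCP z ≈ 0.0445).

```bash
python3 -m inch '[[0.03,0.001,0,0,0,0,1],[0.05,0.001,0,0,0,0,1],[0.065,0.001,0,0,0,0,1],[0.069,0.001,0,0,0,0,1],[0.069,0.001,0,0,0,0,1],[0.07,0.001,0,0,0,0,1],[0.071,0.001,0,0,0,0,1],[0.071,0.001,0,0,0,0,1]]'; python3 -m inch '[[0.001,0,0,0,0,0,1],[0.0015,0,0,0,0,0,1],[0.0015,0,0,0,0,0,1]]'
```

```text
time: 44.0
tool_pos: [0.5021, 0.0489, 0.0458]
tcp_rot: [[0.001, -0.008, 1.0], [-0.0, 1.0, 0.008], [-1.0, -0.0, 0.001]]
wrist_force: [0.2, -0.1, -1.1]
gripper_width: 0.0257
time: 44.3
tool_pos: [0.5021, 0.049, 0.0446]
tcp_rot: [[0.001, -0.008, 1.0], [-0.0, 1.0, 0.008], [-1.0, -0.0, 0.001]]
wrist_force: [-1.4, 0.2, 6.9]
gripper_width: 0.0261
```

```bash
python3 -m inch '[[0,0,0,0,0,0,0.3],[0,0,0,0,0,0,0],[0,0,0,0,0,0,-0.2],[0,0,0,0,0,0,-0.2],[0,0,0,0,0,0,-0.2]]'
python3 -m inch '[[-0.04,0,0,0,0,0,-0.2],[-0.08,0,0,0,0,0,-0.2],[-0.105,-0.03,0.008,0,0,0,0.2],[-0.105,-0.08,0.008,0,0,0,1],[-0.105,-0.13,0.008,0,0,0,1],[-0.07,-0.132,0.008,0,0,0,1],[-0.03,-0.132,0.008,0,0,0,1],[-0.02,-0.132,0.008,0,0,0,1]]'
python3 -m inch '[[0.008,0,0,0,0,0,1],[0.0095,0,0,0,0,0,1],[0.0115,0,0,0,0,0,1],[0.0115,0,0,0,0,0,1]]'; python3 -m inch '[[0.001,0,0,0,0,0,1],[0.001,0,0,0,0,0,1]]'
```

```text
time: 44.8
tool_pos: [0.5019, 0.049, 0.0438]
tcp_rot: [[-0.0, -0.008, 1.0], [0.0, 1.0, 0.008], [-1.0, 0.0, -0.0]]
wrist_force: [0.4, -0.2, -0.2]
gripper_width: 0.0529
time: 45.6
tool_pos: [0.5092, -0.0827, 0.0608]
tcp_rot: [[-0.006, -0.007, 1.0], [0.002, 1.0, 0.007], [-1.0, 0.002, -0.006]]
wrist_force: [0.2, 0.7, -0.3]
gripper_width: 0.007
time: 46.0
tool_pos: [0.5115, -0.0829, 0.0532]
tcp_rot: [[0.002, -0.009, 1.0], [-0.001, 1.0, 0.009], [-1.0, -0.001, 0.002]]
wrist_force: [-0.7, 0.7, -0.6]
gripper_width: 0.0004
time: 46.2
tool_pos: [0.5114, -0.0831, 0.0521]
tcp_rot: [[0.002, -0.008, 1.0], [-0.001, 1.0, 0.008], [-1.0, -0.001, 0.002]]
wrist_force: [0.1, 0.1, 3.1]
gripper_width: 0.0001
```

Contact; press about 1.4 mm deeper and close by about 18 mm.

```bash
python3 -m inch '[[0.001,0,0,0,0,0,1],[0.0014,0,0,0,0,0,1],[0.0014,0.003,0,0,0,0,1],[0.0014,0.006,0,0,0,0,1],[0.0014,0.009,0,0,0,0,1]]'; python3 -m inch '[[0,0.003,0,0,0,0,1],[0,0.006,0,0,0,0,1],[0,0.009,0,0,0,0,1]]';  python3 -m inch '[[0,0.003,0,0,0,0,1],[0,0.004,0,0,0,0,1]]'
python3 -m inch '[[-0.006,0,0,0,0,0,1],[-0.006,-0.016,0,0,0,0,1],[-0.003,-0.016,0,0,0,0,1],[0.0001,-0.016,0,0,0,0,1],[0.0001,-0.016,0,0,0,0,1],[0.0001,-0.013,0,0,0,0,1],[0.0001,-0.010,0,0,0,0,1],[0.0001,-0.007,0,0,0,0,1]]';python3 -m inch '[[0,0.003,0,0,0,0,1],[0,0.005,0,0,0,0,1],[0,0.005,0,0,0,0,1]]'
python3 -m inch '[[-0.04,0,0,0,0,0,1],[-0.08,0.03,-0.02,0,0,0,1],[-0.1,0.05,-0.02,0,0,0,1],[-0.1,0.05,-0.02,0,0,0,1],[-0.1,0.05,-0.02,0,0,0,1]]' >/dev/null
python3 - <<'E'
from h import *
st(); im=prof(y0=.002,y1=.05); cv2.imwrite("pics/w16.png",im[...,::-1])
E
```

```text
time: 46.7
tool_pos: [0.5115, -0.0745, 0.052]
tcp_rot: [[0.003, -0.008, 1.0], [-0.002, 1.0, 0.008], [-1.0, -0.002, 0.003]]
wrist_force: [-5.2, -1.6, 19.4]
gripper_width: 0.0007
time: 47.0
tool_pos: [0.5116, -0.0656, 0.052]
tcp_rot: [[0.003, -0.009, 1.0], [-0.002, 1.0, 0.009], [-1.0, -0.002, 0.003]]
wrist_force: [-4.1, -1.1, 18.8]
gripper_width: 0.0002
time: 47.2
tool_pos: [0.5121, -0.0634, 0.052]
tcp_rot: [[0.004, -0.009, 1.0], [-0.006, 1.0, 0.009], [-1.0, -0.006, 0.004]]
wrist_force: [-3.4, -14.1, 14.5]
gripper_width: 0.0004
time: 48.0
tool_pos: [0.513, -0.0721, 0.052]
tcp_rot: [[0.006, -0.008, 1.0], [-0.008, 1.0, 0.009], [-1.0, -0.008, 0.006]]
wrist_force: [-2.6, -18.8, 18.9]
gripper_width: 0.0005
time: 48.3
tool_pos: [0.5134, -0.0667, 0.052]
tcp_rot: [[0.007, -0.009, 1.0], [-0.008, 1.0, 0.009], [-1.0, -0.008, 0.007]]
wrist_force: [-1.2, -17.3, 18.3]
gripper_width: 0.0007
48.8 [ 0.4903 -0.0132  0.1492] [-0.5335 -0.405  -0.1732] 0.0002759574330553707
2:26,26,29  4:17,19,23  6:18,20,23  8:21,21,25  10:29,31,34  12:46,47,52  14:51,53,57  16:102,108,113  18:106,111,116  20:105,111,116  22:106,112,117  24:107,113,118  26:109,115,120  28:114,119,126  30:106,69,57  32:123,75,56  34:127,77,58  36:146,88,66  38:145,87,65  40:142,85,63  42:144,86,65  44:154,93,70  46:154,93,70  48:73,44,33
```

The elephant reads 29 mm (expected 28.5), pressed firmly. Roll back and fetch it.

```bash
python3 -m inch '[[0.03,-0.047,0.018,0,0,0,1],[0.07,-0.047,0.018,0,0,0,1],[0.09,-0.047,0.018,0,0,0,1],[0.096,-0.047,0.018,0,0,0,1],[0.0995,-0.047,0.018,0,0,0,1],[0.0995,-0.047,0.018,0,0,0,1]]'; python3 -m inch '[[0,-0.005,0,0,0,0,1],[0,-0.010,0,0,0,0,1],[0,-0.014,0,0,0,0,1],[0,-0.016,0,0,0,0,1]]'
python3 -m inch '[[-0.04,0,0,0,0,0,1],[-0.09,0,-0.006,0,0,0,-0.2],[-0.1,0.05,-0.006,0,0,0,-0.3],[-0.1,0.1,-0.006,0,0,0,-0.3],[-0.1,0.133,-0.006,0,0,0,-0.3],[-0.1,0.135,-0.006,0,0,0,-0.3],[-0.1,0.135,-0.006,0,0,0,-0.3],[-0.1,0.135,-0.006,0,0,0,-0.3]]'
python3 - <<'E'
from h import *
st(); im=prof(y0=-.01,y1=.05); cv2.imwrite("pics/w17.png",im[...,::-1])
E
```

```text
time: 49.45
tool_pos: [0.5075, -0.0611, 0.0514]
tcp_rot: [[-0.003, -0.008, 1.0], [-0.001, 1.0, 0.008], [-1.0, -0.001, -0.003]]
wrist_force: [-13.7, -3.0, 24.5]
gripper_width: 0.0001
time: 49.85
tool_pos: [0.5077, -0.0767, 0.0518]
tcp_rot: [[-0.002, -0.008, 1.0], [-0.0, 1.0, 0.008], [-1.0, -0.0, -0.002]]
wrist_force: [-12.7, 0.8, 29.8]
gripper_width: 0.0004
time: 50.65
tool_pos: [0.5019, 0.0579, 0.1499]
tcp_rot: [[-0.001, -0.007, 1.0], [-0.0, 1.0, 0.007], [-1.0, -0.0, -0.001]]
wrist_force: [0.6, -0.6, -0.0]
gripper_width: 0.0544
50.65 [0.5019 0.0579 0.1499] [ 0.5679 -0.6467 -0.0434] 0.05441434287461934
-10:116,118,128  -8:116,117,127  -6:116,117,128  -4:116,117,128  -2:116,117,128  0:103,108,114  2:102,107,112  4:100,106,111  6:103,109,113  8:104,109,114  10:102,108,113  12:99,105,110  14:104,107,115  16:131,131,144  18:132,132,144  20:120,121,131  22:115,116,126  24:116,116,127  26:115,116,127  28:112,111,121  30:109,68,52  32:121,74,57  34:147,89,66  36:161,97,72  38:133,80,59  40:127,78,60  42:100,61,45  44:94,57,42  46:101,60,44  48:102,62,46
```

```bash
python3 -m inch '[[0.04,-0.0025,0,0,0,0,-0.3],[0.08,-0.0025,0,0,0,0,-0.3],[0.1,-0.0025,0,0,0,0,-0.3],[0.104,-0.0025,0,0,0,0,-0.3],[0.104,-0.0025,0,0,0,0,-0.3]]'; python3 -m inch '[[0,0,0,0,0,0,1],[0,0,0,0,0,0,1],[0,0,0,0,0,0,1],[0,0,0,0,0,0,1],[0,0,0,0,0,0,1],[0,0,0,0,0,0,1]]'; python3 -m inch '[[-0.05,0,0,0,0,0,1],[-0.1,0,0,0,0,0,1],[-0.1,0.03,-0.035,0,0,0,1],[-0.1,0.06,-0.07,0,0,0,1],[-0.1,0.1,-0.088,0,0,0,1],[-0.1,0.15,-0.088,0,0,0,1],[-0.1,0.2,-0.088,0,0,0,1],[-0.1,0.2275,-0.088,0,0,0,1]]';python3 -m inch '[[0,0,0,0,0,0,1],[0.04,0,0,0,0,0,1],[0.08,0,0,0,0,0,1],[0.1,0,0,0,0,0,1],[0.103,0,0,0,0,0,1],[0.103,0,0,0,0,0,1]]'
```

```text
time: 51.2
tool_pos: [0.502, 0.0556, 0.0463]
tcp_rot: [[-0.001, -0.007, 1.0], [0.0, 1.0, 0.007], [-1.0, 0.0, -0.001]]
wrist_force: [0.1, -0.5, -0.1]
gripper_width: 0.0574
time: 51.8
tool_pos: [0.5021, 0.056, 0.0469]
tcp_rot: [[0.001, -0.008, 1.0], [-0.001, 1.0, 0.008], [-1.0, -0.001, 0.001]]
wrist_force: [-0.7, -5.4, 6.1]
gripper_width: 0.0259
time: 52.6
tool_pos: [0.411, 0.2864, 0.1462]
tcp_rot: [[-0.0, -0.01, 1.0], [0.001, 1.0, 0.01], [-1.0, 0.001, -0.0]]
wrist_force: [-0.2, -0.8, -2.5]
gripper_width: 0.0259
time: 53.2
tool_pos: [0.4118, 0.2826, 0.043]
tcp_rot: [[-0.001, -0.008, 1.0], [-0.0, 1.0, 0.008], [-1.0, -0.0, -0.001]]
wrist_force: [0.1, 1.6, -1.3]
gripper_width: 0.0256
```

Lower to contact, release, and return above the wheel. Start of the closing stroke is y = −0.083.

```bash
python3 -m inch '[[0.001,0,0,0,0,0,1],[0.002,0,0,0,0,0,1],[0.002,0,0,0,0,0,1]]'
python3 -m inch '[[0,0,0,0,0,0,0.3],[0,0,0,0,0,0,0],[0,0,0,0,0,0,-0.3],[0,0,0,0,0,0,-0.3],[0,0,0,0,0,0,-0.3],[0,0,0,0,0,0,-0.3]]'
python3 -m inch '[[-0.04,0,0,0,0,0,-0.3],[-0.08,0,0,0,0,0,-0.3],[-0.12,0,0,0,0,0,-0.3],[-0.12,-0.045,0.02,0,0,0,0.2],[-0.12,-0.09,0.04,0,0,0,1],[-0.12,-0.135,0.06,0,0,0,1],[-0.12,-0.18,0.08,0,0,0,1],[-0.12,-0.225,0.1,0,0,0,1]]'
python3 -m inch '[[0,-0.045,0,0,0,0,1],[0,-0.09,0,0,0,0,1],[0,-0.13,0,0,0,0,1],[0,-0.14,0,0,0,0,1],[0.04,-0.14,0,0,0,0,1],[0.08,-0.14,0,0,0,0,1],[0.1,-0.14,0,0,0,0,1],[0.1,-0.14,0,0,0,0,1]]'
```

```text
time: 53.5
tool_pos: [0.4121, 0.2832, 0.0417]
tcp_rot: [[0.001, -0.008, 1.0], [0.0, 1.0, 0.008], [-1.0, 0.0, 0.001]]
wrist_force: [0.2, -0.2, -1.7]
gripper_width: 0.0257
time: 54.1
tool_pos: [0.412, 0.2832, 0.0413]
tcp_rot: [[-0.0, -0.008, 1.0], [-0.0, 1.0, 0.008], [-1.0, -0.0, -0.0]]
wrist_force: [-0.3, -0.3, 0.8]
gripper_width: 0.0575
time: 54.9
tool_pos: [0.5143, 0.0571, 0.1615]
tcp_rot: [[0.0, -0.008, 1.0], [0.0, 1.0, 0.008], [-1.0, 0.0, 0.0]]
wrist_force: [1.0, 0.8, 0.6]
gripper_width: 0.0193
time: 55.7
tool_pos: [0.5137, -0.0798, 0.0591]
tcp_rot: [[-0.005, -0.009, 1.0], [0.002, 1.0, 0.009], [-1.0, 0.002, -0.005]]
wrist_force: [-0.2, 1.1, 0.9]
gripper_width: 0.0005
```

```bash
python3 -m inch '[[0.006,-0.003,-0.003,0,0,0,1],[0.009,-0.003,-0.003,0,0,0,1],[0.0106,-0.003,-0.003,0,0,0,1],[0.0106,-0.003,-0.003,0,0,0,1],[0.0106,-0.003,-0.003,0,0,0,1]]'; python3 -m inch '[[0,0.004,0,0,0,0,1],[0,0.008,0,0,0,0,1],[0,0.012,0,0,0,0,1],[0,0.016,0,0,0,0,1],[0,0.02,0,0,0,0,1],[0,0.021,0,0,0,0,1]]'
```

```text
time: 56.2
tool_pos: [0.5124, -0.0842, 0.0518]
tcp_rot: [[0.002, -0.008, 1.0], [-0.001, 1.0, 0.008], [-1.0, -0.001, 0.002]]
wrist_force: [-2.0, -0.3, 5.2]
gripper_width: 0.0006
time: 56.8
tool_pos: [0.5124, -0.0629, 0.0521]
tcp_rot: [[0.002, -0.009, 1.0], [-0.001, 1.0, 0.009], [-1.0, -0.001, 0.002]]
wrist_force: [-2.4, 0.3, 10.2]
gripper_width: 0.0007
```

Slightly more pressure, then three more strokes.

```bash
for i in 1; do python3 -m inch '[[-0.006,0,0,0,0,0,1],[-0.006,-0.02,0,0,0,0,1],[-0.003,-0.02,0,0,0,0,1],[0.0003,-0.02,0,0,0,0,1],[0.0003,-0.02,0,0,0,0,1]]'; done; python3 -m inch '[[0,0.004,0,0,0,0,1],[0,0.008,0,0,0,0,1],[0,0.012,0,0,0,0,1],[0,0.016,0,0,0,0,1],[0,0.02,0,0,0,0,1],[0,0.02,0,0,0,0,1]]'
python3 -m inch '[[-0.006,0,0,0,0,0,1],[-0.006,-0.02,0,0,0,0,1],[-0.003,-0.02,0,0,0,0,1],[0,-0.02,0,0,0,0,1],[0,-0.02,0,0,0,0,1]]';  python3 -m inch '[[0,0.004,0,0,0,0,1],[0,0.008,0,0,0,0,1],[0,0.012,0,0,0,0,1],[0,0.016,0,0,0,0,1],[0,0.02,0,0,0,0,1],[0,0.02,0,0,0,0,1]]'
python3 -m inch '[[-0.006,0,0,0,0,0,1],[-0.006,-0.02,0,0,0,0,1],[-0.003,-0.02,0,0,0,0,1],[0,-0.02,0,0,0,0,1],[0,-0.02,0,0,0,0,1]]';  python3 -m inch '[[0,0.004,0,0,0,0,1],[0,0.008,0,0,0,0,1],[0,0.012,0,0,0,0,1]]';python3 -m inch '[[0,0.004,0,0,0,0,1],[0,0.006,0,0,0,0,1]]'
```

```text
time: 57.3
tool_pos: [0.5124, -0.0834, 0.0516]
tcp_rot: [[0.002, -0.008, 1.0], [-0.002, 1.0, 0.008], [-1.0, -0.002, 0.002]]
wrist_force: [-3.6, -3.8, 13.8]
gripper_width: 0.0002
time: 57.9
tool_pos: [0.5124, -0.0621, 0.0518]
tcp_rot: [[0.002, -0.009, 1.0], [-0.0, 1.0, 0.009], [-1.0, -0.0, 0.002]]
wrist_force: [-1.9, 2.8, 16.6]
gripper_width: 0.0006
time: 58.4
tool_pos: [0.5123, -0.0832, 0.0516]
tcp_rot: [[0.001, -0.009, 1.0], [-0.002, 1.0, 0.009], [-1.0, -0.002, 0.001]]
wrist_force: [-4.9, -3.6, 16.3]
gripper_width: 0.0006
time: 59.0
tool_pos: [0.5122, -0.0618, 0.0517]
tcp_rot: [[0.002, -0.009, 1.0], [-0.0, 1.0, 0.009], [-1.0, -0.0, 0.002]]
wrist_force: [-3.2, 2.9, 17.8]
gripper_width: 0.0008
time: 59.5
tool_pos: [0.5122, -0.0831, 0.0516]
tcp_rot: [[0.001, -0.008, 1.0], [-0.002, 1.0, 0.008], [-1.0, -0.002, 0.001]]
wrist_force: [-4.3, -3.6, 17.6]
gripper_width: 0.0003
time: 59.8
tool_pos: [0.5132, -0.0729, 0.0521]
tcp_rot: [[0.004, -0.009, 1.0], [-0.006, 1.0, 0.009], [-1.0, -0.006, 0.004]]
wrist_force: [-2.3, -16.0, 13.9]
gripper_width: 0.0002
time: 60.0
tool_pos: [0.5136, -0.0669, 0.0521]
tcp_rot: [[0.005, -0.009, 1.0], [-0.006, 1.0, 0.009], [-1.0, -0.006, 0.005]]
wrist_force: [-1.1, -15.4, 15.0]
gripper_width: 0.0004
```

The jaw is stopped after about 68 mm, which matches fully shut. Lift straight off and check.

```bash
python3 -m inch '[[-0.04,0,0,0,0,0,1],[-0.08,0,0,0,0,0,1],[-0.12,0.03,-0.04,0,0,0,1],[-0.15,0.06,-0.08,0,0,0,1],[-0.15,0.08,-0.1,0,0,0,1],[-0.15,0.08,-0.1,0,0,0,1]]'
python3 - <<'E'
from h import *
st(); im=prof(y0=.05,y1=.1)[...,::-1]; t=arm.capture("scene")[...,::-1]; p=arm.capture("top")[...,::-1]
o=np.zeros((600,800,3),np.uint8); o[:288,:384]=cv2.resize(im,(384,288)); B=crop(t,200,130,210,200,2); o[:400,384:800]=B[:,:416]; C=crop(p,70,150,100,115,2.6); o[290:290+C.shape[0],:C.shape[1]]=C; cv2.imwrite("pics/m18.png",o)
E
```

```text
time: 60.6
tool_pos: [0.4077, 0.0175, 0.2015]
tcp_rot: [[0.0, -0.011, 1.0], [0.001, 1.0, 0.011], [-1.0, 0.001, 0.0]]
wrist_force: [0.4, -0.1, -0.6]
gripper_width: 0.0004
60.6 [0.4077 0.0175 0.2015] [ 0.3603 -0.1445 -0.593 ] 0.00041656923254600447
50:67,57,33  52:74,62,36  54:83,70,40  56:56,47,30  58:12,13,17  60:16,18,22  62:19,20,23  64:20,21,24  66:22,22,26  68:19,21,25  70:20,22,24  72:21,22,26  74:21,21,25  76:19,20,23  78:20,20,24  80:19,21,24  82:19,20,23  84:19,21,25  86:20,21,25  88:19,20,24  90:19,20,24  92:20,22,25  94:20,21,25  96:22,23,27  98:20,21,25
```

View pics/m18.png

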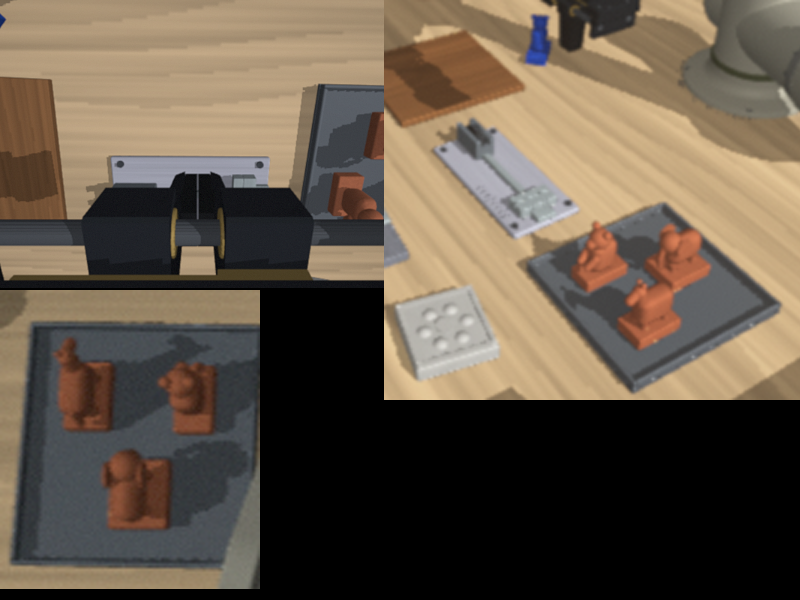

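All three figurines stand upright well inside the tray rim. Jaw and anvil look merged at about (535,200), which agrees with the firm stop. Handing in.

```bash
python3 -c "
from cell import arm
print(arm.hand_in())"
```

```text
the job is handed in; nothing more can be done
None
```

I gauged the bear, horse and elephant in that order (there was no owl on the board), stood each one upright in the tray, and wound the jaw shut. The job was handed in at about 61 s; no verdict was reported.

- **Clamping:** for each figurine the finger slipped on the wheel with the jaw stopped. The foot's jaw-side edge was then seen at about y = 47, 41 and 29 mm, against 46.5, 40.5 and 28.5 mm expected.
- **Press force:** it was 12–19 N on the final strokes. The horse's first press was only about 11–12 N, so I repeated it at 18 N.
- **Rolling back:** two opening strokes pressed harder than the 8–15 N range, up to about 30 N. The jaw followed normally.
- **Final picture:** all three stand upright well inside the rim. The arm was clear of everything. The mould and one blue bear are in view and undisturbed; the jar and brush were outside that last picture.
- **Jaw shut:** the jaw came to a firm stop (15 N) after about 68 mm of drag, and it looks closed on the anvil in the scene picture. My numeric check of the final gap failed because the gripper blocked the wrist camera.

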